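Zero the bench thickness gauge on its setting bar

ROBOT

A 6-joint arm with a two-finger parallel gripper is mounted at the origin on the work surface. World frame = base frame: x ahead of the robot, y to its left, z up, the work surface at z = 0. Lengths are in m, angles in rad, forces in N, time in s.
With the tool pointing down it reaches from about 0.35 to 0.725 m from the base axis. Payload 6 kg.
Tool frame: the origin (TCP) lies on the front face of the gripper's body, between the roots of the fingers; the fingertips stand r.finger_overhang ahead of it and the grasp point (between the pads) lies 54 mm ahead of it (r.finger_overhang is the distance from the TCP to the fingertips, in m); z points along the fingers, y is the direction in which the jaws open and shut (so a half turn about z gives the same grasp; the last joint's range is limited). The gripper opens to 85 mm and grips with 20 to 120 N. Pads are 22 mm wide; open, the fingers measure 114 mm over their backs; the gripper's body (76 mm by 85 mm) begins 54 mm behind the grasp point. The pads swing forward as they close: fully open they stand 13 mm farther back than shut.
Start: joints at [-0.821, 0.04, 0.085, 0, -1.615, -0.334], TCP at [0.242, -0.549, 0.304] pointing down, gripper open.
Joint ranges: [-2.56, 2.56], [-1.29, 2.01], [-1.08, 1.49], [-3.29, 1.98], [-2.81, -0.18], [-2.99, 2.99]. Speed limits (rad/s): [2.57, 2.57, 3.01, 3.14, 3.14, 3.14].

INTERFACE

Orientations are given as a unit quaternion [x, y, z, w].
In Python, from workcell import r gives the robot as it stands.
- The arm moves only by the tool carry_out, never from a script. Its argument "increments" is one flat list of numbers, 7 for each row, row after row: the shift along the world's x, y, z in m, then the turn, a rotation vector about the world's x, y, z in rad, then the closure, from -1 (fully open) to 1 (shut). In form: [tx, ty, tz, ax, ay, az, jaw, tx, ty, tz, ax, ay, az, jaw, ...]. A call has 1 to 10 rows; each row shifts and turns the pose as measured when the row begins; what a row does not reach is not made up. A row lasts 1/12 s, in which the tool goes at most 41.7 mm and 7.16 degrees, less where a joint would pass 70% of its speed; a pose out of reach is approached as far as the arm can. A call with a gripper value outside its range is refused whole. The fingers move at their own pace and stop on an object; "newtons" is the grip in N (left out, the last holds). Time passes only in rows, so rows that do not move let the fingers close. It gives the time, the measured TCP pose, the force and the opening at its end, in the units of the state.
- r.get_obs(): the state, without advancing time (a new reading comes with each control period).
- r.snapshot(name): name is "scene" or "top" or "wrist"; returns a dict with "color" (400x640x3 uint8, red, green, blue), "z_map" (400x640 float32, m along the optical axis (not along the pixel's ray), 0 where there is no reading), "fx", "fy", "cx", "cy" (pixels), "view" (4x4, takes a point from world to camera coordinates). Camera axes: x right, y down, z forward; pixel columns grow to the right and rows downward; lengths in m; the calibration is good to about 2 mm. A picture is of the moment at which its call begins.
- r.job_done(): hands the job in, once; it reports no verdict.
Trained networks look in a picture, given as the dict that the camera call returned (one of the last four; its "shot" number tells which), for a name from the list of things; names that differ only in an ending like _2 or _b are one class to them, and where a whole thing is asked for, a point or a joint stands for the part that bears it (a point fixed in the world has none). Each returns a list of dicts, best first, with "confidence" (0 to 1); they miss things now and then, are a little off and sometimes report something else, mostly with a low value. They report only what shows in the picture. A call takes as long as a camera call. They do not tell look-alikes from the thing itself.
- r.cut_out(thing, picture): "pixels" (400x640 bool, what is visible of it) and "rect" ([left, top, width, height] in pixels, round what is visible of it).
- r.mark_of(thing, picture): "position" ([column, row] in pixels: a listed point, or the origin of a listed thing).
The state is a dict: "t": time; "joint_pos": joint angles; "dq": joint speeds; "joint_efforts": joint torques, N m; "position": TCP position; "eef_rot": TCP orientation; "ft_force": force on the tool from outside, world axes, zero at the start; "moment": the same for the moment, N m; "grip_width": finger opening in m.
Only numpy, scipy, OpenCV 4.12 (cv2) and the standard library are available. Lean on these libraries where they do the work, as an engineer would, in place of code of your own. Each camera call takes 0.05 s, during which the arm holds its last target.

TASK

Zero the thickness gauge for the shift: take the yellow-ended 12 mm setting bar out of the rack, lay it on its broad face and slide it along the gauge's steel plate until one end is under the foot, which rides up on it. Then turn the dial's bezel until the red zero mark stands at the tip of the pointer, and leave the bar lying under the foot. The blue-ended bar stays in the rack and the packs, sticks and other things on the bench stay where they are.

Things in the scene. Friction and masses are not known exactly. Their poses are not given: they have to be found in the camera images.
- gauge: Bench thickness gauge, green cast frame, fixed to the bench. Origin on the bench straight under the foot; its x points from the open front, where bars go in, to the column at the back, z up. Column 50 mm wide at x = 68 to 98 mm, top 92 mm above the bench; arm 30 mm wide, 70 to 92 mm above the bench, from the column to the foot's axis, ending at x = -14 mm. The dial lies face up on the same axis
- plate_front (a point): middle of the front top edge of the gauge's ground steel plate, at x = -105 mm in the gauge's frame. The plate's top is flat, 20 mm above the bench, 90 mm wide, x = -105 to +80 mm; the green base under it is 110 mm wide, 14 mm high, x = -110 to +100 mm
- dial_centre (a point): centre of the bezel's top, on the dial's upright axis, 133 mm above the bench. The bezel is a knurled metal ring 60 mm across and 14 mm high (119 to 133 mm above the bench) that carries the white dial plate round with it. Below it the fixed dark case, 55 mm across, 100 to 119 mm above the bench
- bezel (a joint): angle of the bezel and dial plate, rad, growing anticlockwise seen from above; it turns on freely both ways (to 12 rad), starts anywhere, stays where it is left and takes about 0.08 N m. At 0 the zero mark points along the gauge's -x
- zero_mark (a point): on the dial plate, near the inward point of the red wedge that is the zero mark, 20 mm from the dial's axis. The plate has 50 graduations, 0.126 rad each
- pointer (a joint): angle of the black pointer, rad, growing clockwise seen from above; 0 along the gauge's -x when the foot is down. Geared to the foot: one full turn (clockwise) for 5 mm of lift
- pointer_tip (a point): near the sharp end of the black pointer, 20 mm from the dial's axis
- foot (a joint): lift of the sprung foot, m: 0 when down on its stop, at most 0.008. Pressed down with about 2 N. With the 12 mm bar lying under it it reads about 0.0025
- foot_tip (a point): lowest point of the steel foot, on the gauge's axis; 9.5 mm above the steel plate when the foot is down. The foot is 28 mm across with a shallow cone below (4.8 mm high, down to a 6 mm flat), so that a 12 mm bar pushed level against it lifts it, with a few newtons
- rack: dark wooden rack, fixed, 90 x 100 mm (x, y) and 20 mm high, origin in the centre of its underside. Two slots along its x, 14 mm wide, at y = +30 and -30 mm, open at the ends, their floor 8 mm above the bench; one bar stands on its long narrow edge in each
- setting_bar: the 12 mm setting bar: bright steel with yellow ends, 130 mm long (its x), 12 mm thick (its y), 30 mm high as it stands in the rack (its z), about 0.37 kg. Origin in the centre of its lower narrow face as it stands. Which slot it is in varies. Lying on a broad face its y is vertical
- spare_bar: the 8 mm setting bar: the same but 8 mm thick, with blue ends; not wanted, it stays in the rack
- pack_tray: white tray 130 x 195 mm, 20 mm high, filled with coloured clay sticks; bystander, origin in the centre of its underside, long side along its y
- tray_stack: stack of empty white trays, 130 x 195 mm, 74 mm high; bystander, origin under its centre, long side along its y
- blue_stick: loose blue clay stick 95 x 18 x 11 mm lying along its x; bystander, origin under its centre
- red_stick: loose red clay stick 95 x 18 x 11 mm lying along its x; bystander, origin under its centre
- tape_roll: amber roll of tape, 90 mm across, 24 mm high, lying flat; bystander, origin under its centre
- jar: white jar with red cap, 60 mm across, 85 mm high; bystander, origin under its centre
- spatula: spatula with a wooden handle, 190 mm long, lying along its x; bystander
There are look-alikes about, which are no part of the job. What is shaped like the setting_bar but orange is not meant.

How it is judged:
By the outcome, as a careful person would: the job done as asked, in the order asked, and still so for the second after the job is handed in, with the robot touching nothing.
It also fails if it takes over 72 s, if anything falls off the work surface, if the arm or the gripper's body presses on something with over 40 N, if the wrist force passes 120 N, or if a joint passes its speed limit or range.

## Working session

There is one attempt and no reset: what is moved stays moved. The work goes in short steps, Python scripts to look and compute and a tool call to move; the robot and the scene stay as the last step left them, time stands still between calls to the robot, and variables do not carry over. Pictures are saved under pics/ and viewed, and the job is handed in when it is done.

Besides the shell and the picture viewer there is one more tool, called after "Call:" as name(argument=value, ...) on one line, values as JSON. carry_out: Moves the arm, as the interface text tells. Its arguments: {"type":"object","properties":{"increments":{"type":"array"},"newtons":{"type":"number"}},"required":["increments"]}

```bash
ls; mkdir -p pics
cat > h.py <<'E'
import numpy as np, cv2
from workcell import r
def save(n,c): cv2.imwrite('pics/'+n+'.png', cv2.cvtColor(np.ascontiguousarray(c),cv2.COLOR_RGB2BGR))
def world(s,u,v,z=None):
    """pixel -> world by depth, or by plane height z"""
    V=np.array(s['view']);R=V[:3,:3];t=V[:3,3]
    d=np.array([(u-s['cx'])/s['fx'],(v-s['cy'])/s['fy'],1.])
    o=-R.T@t; w=R.T@d
    if z is None: k=s['z_map'][int(round(v)),int(round(u))]
    else: k=(z-o[2])/w[2]
    return o+k*w
def proj(s,p):
    V=np.array(s['view']);c=V[:3,:3]@np.array(p)+V[:3,3]
    return np.array([s['fx']*c[0]/c[2]+s['cx'],s['fy']*c[1]/c[2]+s['cy']])
E
python3 - <<'E'
from h import *
o=r.get_obs();print(o,r.finger_overhang)
for n in('top','scene'):
    s=r.snapshot(n);save(n+'0',s['color'])
    for t in('setting_bar','spare_bar','rack','gauge','plate_front','dial_centre','zero_mark','pointer_tip'):
        for m in r.mark_of(t,s)[:3]:
            u,v=m['position'];print(n,t,np.round([u,v,m['confidence']],2),world(s,u,v).round(3))
E
```

```text
pics
{'t': 0.0, 'joint_pos': array([-8.21312903e-01,  4.08217093e-02,  8.38084091e-02, -4.66772843e-04,
       -1.61551849e+00, -3.33740143e-01]), 'dq': array([-0.00116899, -0.00030999,  0.00128016, -0.00044084, -0.00022391,
       -0.00061614]), 'joint_efforts': array([-7.76480397e-05, -3.68197703e+01,  3.47409904e+01,  6.93237618e+00,
       -5.41457499e-03, -3.63145887e-06]), 'position': array([ 0.24234443, -0.54865656,  0.30287122]), 'eef_rot': array([-2.06387756e-01,  9.78469870e-01,  8.63741988e-04, -2.47540593e-04]), 'ft_force': array([-0.22311015, -0.00673607,  0.23055481]), 'moment': array([ 0.01782519, -0.10756427,  0.01665971]), 'grip_width': 0.08534179996502939} 0.0726
top setting_bar [211.6  223.7    0.67] [0.478 0.343 0.019]
top spare_bar [230.   221.1    0.77] [0.487 0.287 0.023]
top spare_bar [380.7  213.7    0.43] [ 0.523 -0.168  0.011]
top rack [220.5  224.2    0.95] [0.477 0.316 0.019]
top gauge [371.8  180.3    0.86] [ 0.621 -0.136  0.039]
top plate_front [381.5  213.7    0.84] [ 0.523 -0.17   0.015]
top dial_centre [382.6  172.7    0.89] [ 0.625 -0.155  0.123]
top zero_mark [385.1  164.3    0.83] [ 0.648 -0.161  0.129]
top pointer_tip [4.715e+02 1.886e+02 1.700e-01] [ 0.6   -0.431  0.059]
scene setting_bar [370.6  142.4    0.71] [0.483 0.346 0.019]
scene setting_bar [315.7  157.1    0.61] [0.354 0.2   0.005]
scene setting_bar [403.9  229.     0.51] [0.729 0.092 0.017]
scene rack [364.3 149.9   0.8] [0.489 0.289 0.037]
scene gauge [332.   280.5    0.76] [ 0.652 -0.183  0.087]
scene plate_front [295.3  265.3    0.66] [ 0.53  -0.171  0.019]
scene plate_front [2.555e+02 3.768e+02 2.600e-01] [ 0.624 -0.453  0.06 ]
scene dial_centre [331.9  254.     0.58] [ 0.623 -0.136  0.12 ]
scene zero_mark [334.1  264.1    0.91] [ 0.642 -0.158  0.122]
scene zero_mark [331.5  254.8    0.66] [ 0.624 -0.14   0.124]
```

View pics/top0.png

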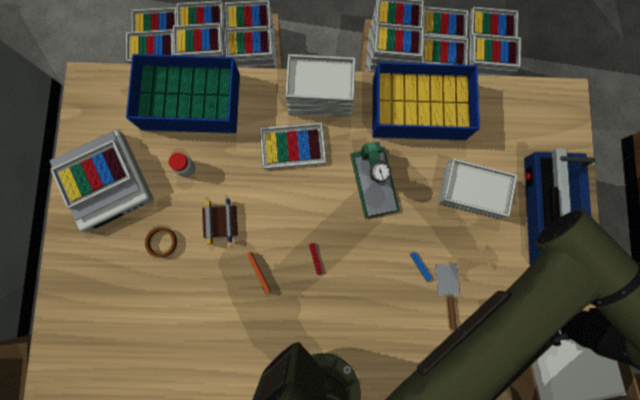

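View pics/scene0.png

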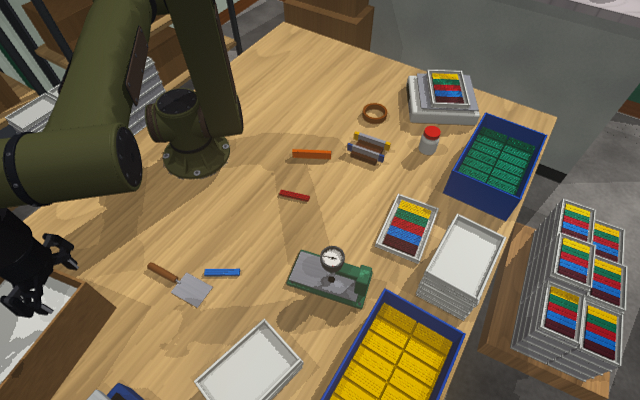

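Run:
```python
import cv2
a=cv2.imread('pics/top0.png')
cv2.imwrite('pics/crop_rack.png',cv2.resize(a[170:270,170:290],None,fx=5,fy=5,interpolation=cv2.INTER_CUBIC))
cv2.imwrite('pics/crop_gauge.png',cv2.resize(a[135:235,330:450],None,fx=5,fy=5,interpolation=cv2.INTER_CUBIC))
```

```text
(no output)
```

View pics/crop_rack.png

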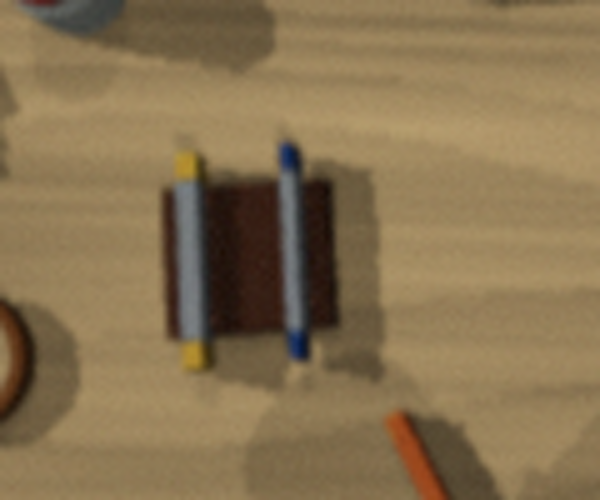

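View pics/crop_gauge.png

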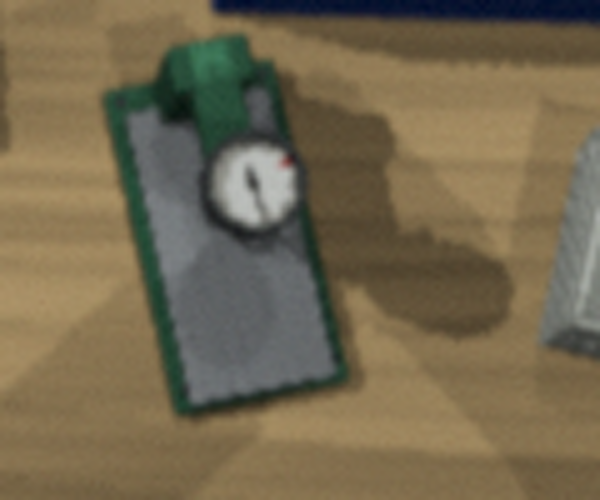

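The candidates for the setting bar in the top view are the yellow-ended bar at (208,223), the blue-ended bar at (229,221), and the loose orange stick at (259,272). The crop shows the left bar in the rack is thicker with yellow ends, so that is the setting bar. The blue one is the spare and the orange one is a look-alike. On the gauge, the pointer points to the open front and the red mark is on the upper right of the dial.

```bash
cat > bar.py <<'E'
from h import *
def ends(s,zt,box,col='y'):
    c=s['color'].astype(int);R,G,B=c[...,0],c[...,1],c[...,2]
    m=(R-B>70)&(G-B>45)&(abs(R-G)<70) if col=='y' else (B-R>40)
    k=np.zeros(m.shape,np.uint8);x0,y0,x1,y1=box;k[y0:y1,x0:x1]=m[y0:y1,x0:x1]
    n,l,st,ce=cv2.connectedComponentsWithStats(k)
    out=[]
    for i in np.argsort(-st[1:,4])[:3]+1:
        out.append((st[i,4],ce[i].round(1),world(s,*ce[i],z=zt).round(4)))
    return out
E
python3 - <<'E'
from bar import *
s=r.snapshot('top')
c=s['color']
print(c[203,208],c[241,209],c[220,190])
for x in ends(s,.038,(195,190,222,250)): print(x)
for x in ends(s,.038,(222,190,245,250),'b'): print(x)
for u,v in((382.6,172.7),(380.2,171.5)): print(world(s,u,v,.133))
print(world(s,381.5,213.7,.02))
m=r.cut_out('bezel',s)
for q in m[:2]: print(q['confidence'],q['rect'])
print('cam',-np.array(s['view'])[:3,:3].T@np.array(s['view'])[:3,3])
E
```

```text
[166 136  46] [168 133  46] [150 129  90]
(np.int32(31), array([206.6, 202.5]), array([0.5391, 0.3571, 0.038 ]))
(np.int32(28), array([208. , 240.9]), array([0.425 , 0.3454, 0.038 ]))
(np.int32(10), array([228.9, 238.1]), array([0.4348, 0.2846, 0.038 ]))
(np.int32(5), array([227.4, 201.2]), array([0.5446, 0.2956, 0.038 ]))
[ 0.6229479  -0.15283609  0.133     ]
[ 0.62619094 -0.14608516  0.133     ]
[ 0.52223694 -0.16879359  0.02      ]
0.63 [373.2, 160.8, 19.7, 21.0]
cam [0.35706849 0.03481044 1.2487129 ]
```

Call:
carry_out(increments=[0.026,0.031,0,0,0,-0.1,-1,0.026,0.031,0,0,0,-0.1,-1,0.026,0.031,0,0,0,-0.1,-1,0.026,0.031,0,0,0,0,-1,0.026,0.031,0,0,0,0,-1,0.026,0.031,0,0,0,0,-1,0.026,0.031,0,0,0,0,-1,0.026,0.031,0,0,0,0,-1,0.0,0.04,0,0,0,0,-1,0.0,0.04,0,0,0,0,-1])

```text
t: 1.83
position: [0.4528, -0.2127, 0.3008]
eef_rot: [-0.044, 0.999, 0.001, -0.002]
ft_force: [1.9, 0.9, 0.6]
grip_width: 0.0851
```

Call:
carry_out(increments=[0,0.04,0,0,0,0,0,0,0.04,0,0,0,0,0,0,0.04,0,0,0,0,0,0,0.04,0,0,0,0,0,0,0.04,0,0,0,0,0,0,0.04,0,0,0,0,0,0,0.04,0,0,0,0,0,0,0.04,0,0,0,0,0,0,0.04,0,0,0,0,0,0,0.04,0,0,0,0,0])

```text
t: 2.67
position: [0.4477, 0.2042, 0.3035]
eef_rot: [-0.045, 0.999, 0.003, 0.002]
ft_force: [1.0, 0.4, 0.2]
grip_width: 0.0424
```

Call:
carry_out(increments=[0.008,0.037,0,0,0,0,0,0.008,0.037,0,0,0,0,0,0.009,0.037,0,0,0,0,0,0.009,0.036,0,0,0,0,0,0,0,0,0,0,0,0])

```text
t: 3.08
position: [0.4797, 0.3653, 0.3019]
eef_rot: [-0.049, 0.999, 0.004, 0.002]
ft_force: [-0.5, -1.4, -2.0]
grip_width: 0.0425
```

Run:
```python
from bar import *
print(r.get_obs()['position'],r.finger_overhang)
s=r.snapshot('wrist');save('w1',s['color'])
for zt in (.038,):
  for x in ends(s,zt,(0,0,640,400)): print(x, world(s,*x[1]))
  for x in ends(s,zt,(0,0,640,400),'b'): print(x, world(s,*x[1]))
```

```text
[0.47966632 0.36530577 0.30189027] 0.0726
(np.int32(113474), array([284.3, 140.8]), array([0.4349, 0.3213, 0.038 ])) [0.43715774 0.3172011  0.00060511]
(np.int32(1949), array([302.5, 314.7]), array([0.6611, 0.3607, 0.038 ])) [ 6.89396637e-01  3.60920232e-01 -2.64785387e-04]
(np.int32(1655), array([627.6, 297.1]), array([0.5937, 0.7904, 0.038 ])) [0.57105179 0.73573813 0.0801559 ]
(np.int32(1729), array([602., 309.]), array([0.6146, 0.7626, 0.038 ])) [0.59038175 0.71352334 0.07847363]
(np.int32(1197), array([544.3, 316.2]), array([0.6329, 0.6879, 0.038 ])) [0.60541059 0.64628711 0.08009142]
(np.int32(615), array([101.5, 315.2]), array([0.687 , 0.0927, 0.038 ])) [0.70792734 0.07225901 0.01227102]
```

View pics/w1.png

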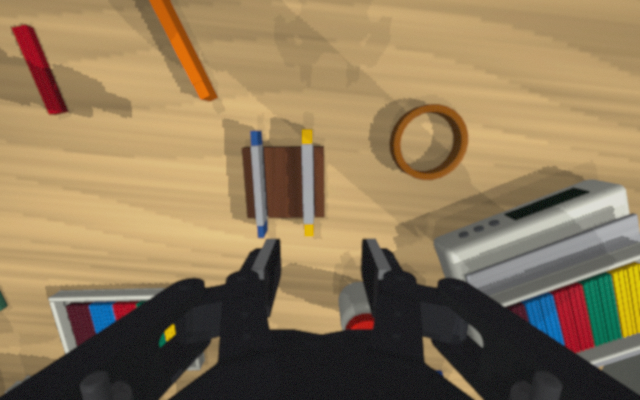

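The wrist view shows the rack. Its yellow ends are at (307,136) and (309,230), and its blue ends at (256,138) and (262,230).

```bash
sed -i 's/R-B>70)&(G-B>45)&(abs(R-G)<70)/R-B>110)\&(G-B>90)\&(abs(R-G)<70)/' bar.py
python3 - <<'E'
from bar import *
s=r.snapshot('wrist')
print(s['color'][136,307],s['color'][230,309])
for x in ends(s,.038,(285,115,335,245)): print(x, world(s,*x[1]).round(4))
for x in ends(s,.038,(240,115,285,245),'b'): print(x, world(s,*x[1]).round(4))
for t in('setting_bar','rack','jar'):
  for m in r.mark_of(t,s)[:2]: print(t,m,world(s,*m['position']).round(3))
E
```

```text
[207 162  10] [225 182  10]
(np.int32(145), array([308.2, 136.3]), array([0.4272, 0.346 , 0.038 ])) [0.4272 0.346  0.038 ]
(np.int32(112), array([310.3, 230.2]), array([0.5399, 0.3584, 0.038 ])) [0.5403 0.3584 0.0367]
(np.int32(128), array([257.2, 138.5]), array([0.4353, 0.2886, 0.038 ])) [0.4352 0.2888 0.0389]
(np.int32(77), array([263.2, 230.2]), array([0.5454, 0.3004, 0.038 ])) [0.5457 0.3003 0.0372]
setting_bar {'position': [306.9, 182.3], 'confidence': 0.92} [0.48  0.349 0.038]
setting_bar {'position': [189.0, 45.6], 'confidence': 0.88} [0.344 0.206 0.02 ]
rack {'position': [289.1, 182.4], 'confidence': 0.77} [0.486 0.327 0.021]
jar {'position': [359.6, 296.0], 'confidence': 0.56} [0.625 0.431 0.04 ]
```

Call:
carry_out(increments=[0.004,-0.013,0,0,0,0.012,0,0,0,-0.03,0,0,0,0,0,0,-0.03,0,0,0,0,0,0,-0.03,0,0,0,0,0,0,-0.03,0,0,0,0,0,0,-0.03,0,0,0,0,0,0,-0.02,0,0,0,0,0,0,0,0,0,0,0], newtons=80)

```text
t: 4.0
position: [0.4849, 0.3355, 0.1432]
eef_rot: [-0.048, 0.999, 0.014, 0.012]
ft_force: [-0.0, -0.2, -0.4]
grip_width: 0.0425
```

```bash
cat > d.py <<'E'
import sys
from h import *
from scipy.spatial.transform import Rotation as Ro
def delta(x,y,z,yaw,tilt=None):
    """yaw: world angle (deg) of tool y, tool down"""
    o=r.get_obs();Rc=Ro.from_quat(o['eef_rot'])
    a=np.radians(yaw);ty=np.array([np.cos(a),np.sin(a),0]);tz=np.array([0,0,-1.]);tx=np.cross(ty,tz)
    best=None
    for sg in(1,-1):
        M=Ro.from_matrix(np.c_[sg*tx,sg*ty,tz])
        if tilt is not None: M=Ro.from_rotvec(tilt)*M
        rv=(M*Rc.inv()).as_rotvec()
        if best is None or np.linalg.norm(rv)<np.linalg.norm(best): best=rv
    print('pos',o['position'].round(4),'d',(np.array([x,y,z])-o['position']).round(4),'rot',best.round(3),'F',o['ft_force'].round(1),'w',round(o['grip_width'],4),'t',round(o['t'],2),'q6',o['joint_pos'].round(2))
if __name__=='__main__': delta(*map(float,sys.argv[1:5]))
E
python3 d.py .4835 .3522 .097 96.3
```

```text
pos [0.4849 0.3355 0.1432] d [-0.0014  0.0167 -0.0462] rot [-0.03   0.023  0.013] F [-0.  -0.2 -0.4] w 0.0425 t 4.0 q6 [ 0.95  0.03 -0.22  0.   -1.28 -2.42]
```

Call:
carry_out(increments=[-0.001,0.017,0,-0.03,0.023,0.013,0,0,0,0,0,0,0,0])

```text
t: 4.17
position: [0.4842, 0.35, 0.1455]
eef_rot: [-0.054, 0.999, -0.0, 0.0]
ft_force: [-0.8, -0.9, -0.7]
grip_width: 0.0425
```

```bash
python3 d.py .4835 .3522 .097 96.3
```

```text
pos [0.4842 0.35   0.1455] d [-0.0007  0.0022 -0.0485] rot [0.    0.    0.003] F [-0.8 -0.9 -0.7] w 0.0425 t 4.17 q6 [ 0.96  0.07 -0.17  0.   -1.33 -2.43]
```

Call:
carry_out(increments=[-0.001,0.002,-0.015,0,0,0.003,0,0,0,-0.015,0,0,0,0,0,0,-0.012,0,0,0,0,0,0,0,0,0,0,0])

```text
t: 4.5
position: [0.486, 0.352, 0.112]
eef_rot: [-0.054, 0.999, 0.004, 0.006]
ft_force: [0.0, 0.1, -0.9]
grip_width: 0.0428
```

```bash
python3 d.py .4835 .3522 .097 96.3
python3 - <<'E'
from h import *
s=r.snapshot('wrist');save('w2',s['color'])
E
```

```text
pos [0.486 0.352 0.112] d [-0.0025  0.0002 -0.015 ] rot [-0.01   0.011  0.002] F [ 0.   0.1 -0.9] w 0.0428 t 4.5 q6 [ 0.96  0.09 -0.21  0.   -1.25 -2.43]
```

View pics/w2.png

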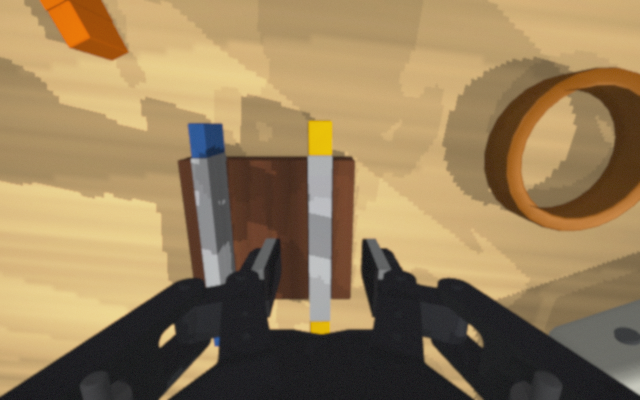

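The yellow bar at (320,240) runs midway between the fingers, so I'll go down and close.

Call:
carry_out(increments=[-0.002,0,-0.01,-0.01,0.011,0.002,0,0,0,-0.006,0,0,0,0,0,0,-0.001,0,0,0,0,0,0,0,0,0,0,1,0,0,0,0,0,0,1,0,0,0,0,0,0,1,0,0,0,0,0,0,1,0,0,0,0,0,0,1], newtons=80)

```text
t: 5.22
position: [0.4859, 0.3526, 0.1002]
eef_rot: [-0.055, 0.998, 0.002, 0.003]
ft_force: [0.4, -0.2, -0.8]
grip_width: 0.0096
```

Call:
carry_out(increments=[0,0,0,0,0,0,1,0,0,0,0,0,0,1,0,0,0.015,0,0,0,1,0,0,0.02,0,0,0,1,0,0,0.02,0,0,0,1])

```text
t: 5.63
position: [0.4828, 0.3501, 0.1484]
eef_rot: [-0.055, 0.999, -0.002, -0.003]
ft_force: [0.3, -0.3, -3.3]
grip_width: 0.0096
```

```bash
python3 d.py .4835 .3522 .15 96.3
python3 - <<'E'
from h import *
s=r.snapshot('wrist');save('w3',s['color'])
E
```

```text
pos [0.4828 0.3501 0.1484] d [0.0007 0.0021 0.0016] rot [ 0.005 -0.006  0.001] F [ 0.3 -0.3 -3.3] w 0.0096 t 5.63 q6 [ 0.96  0.07 -0.16 -0.   -1.34 -2.42]
```

View pics/w3.png

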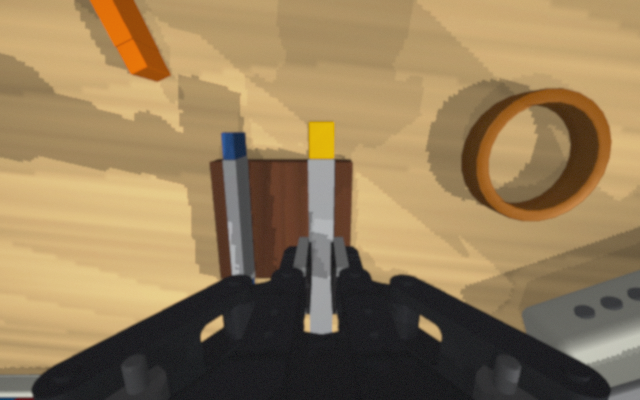

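The bar is out: both ends show and the wrist force is -3.3 N. Next I carry it to free bench beside the gauge and tilt it.

Call:
carry_out(increments=[0,0,0.03,0,0,0,1,0.004,-0.032,0,0,0,0,1,0.004,-0.032,0,0,0,0,1,0.004,-0.032,0,0,0,0,1,0.004,-0.032,0,0,0,0,1,0.004,-0.032,0,0,0,0,1,0.004,-0.032,0,0,0,0,1,0.004,-0.032,0,0,0,0,1,0.004,-0.032,0,0,0,0,1,0,0,0,0,0,0,1])

```text
t: 6.52
position: [0.5127, 0.087, 0.1769]
eef_rot: [-0.058, 0.998, 0.001, -0.003]
ft_force: [0.1, 1.2, -2.5]
grip_width: 0.0092
```

Call:
carry_out(increments=[0,0,0,0.109,0.012,0,1,0,0,0,0.109,0.012,0,1,0,0,0,0.109,0.012,0,1,0,0,0,0.109,0.012,0,1,0,0,0,0.109,0.012,0,1,0,0,0,0.109,0.012,0,1,0,0,0,0,0,0,1])

```text
t: 7.1
position: [0.5115, 0.0861, 0.1715]
eef_rot: [-0.055, 0.94, 0.337, -0.02]
ft_force: [-0.8, -0.6, -3.4]
grip_width: 0.0096
```

Run:
```python
from d import *
a=np.radians(6.3)
delta(.515,.09,.077,96.3,tilt=.66*np.array([np.cos(a),np.sin(a),0]))
s=r.snapshot('scene');save('s4',s['color'])
s=r.snapshot('top');save('t4',s['color'])
for t in('dial_centre','plate_front'):
    for m in r.mark_of(t,s)[:2]: print(t,m, world(s,*m['position'],z=.133 if t[0]=='d' else .02))
print(world(s,305,168,.02),world(s,317,243,.01))
```

```text
pos [0.5115 0.0861 0.1715] d [ 0.0035  0.0039 -0.0945] rot [-0.028 -0.003 -0.007] F [-0.8 -0.6 -3.4] w 0.0096 t 7.1 q6 [ 0.12 -0.06 -0.14 -0.69 -1.5  -1.52]
dial_centre {'position': [381.9, 172.6], 'confidence': 0.83} [ 0.62317622 -0.15086944  0.133     ]
plate_front {'position': [383.4, 212.7], 'confidence': 0.72} [ 0.52546249 -0.17457334  0.02      ]
plate_front {'position': [447.5, 294.3], 'confidence': 0.5} [ 0.2873763  -0.36510512  0.02      ]
[0.6575611  0.06777201 0.02      ] [0.42891356 0.02457916 0.01      ]
```

View pics/s4.png

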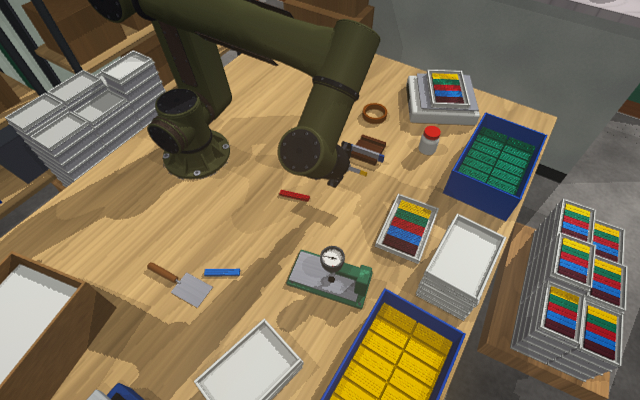

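View pics/t4.png

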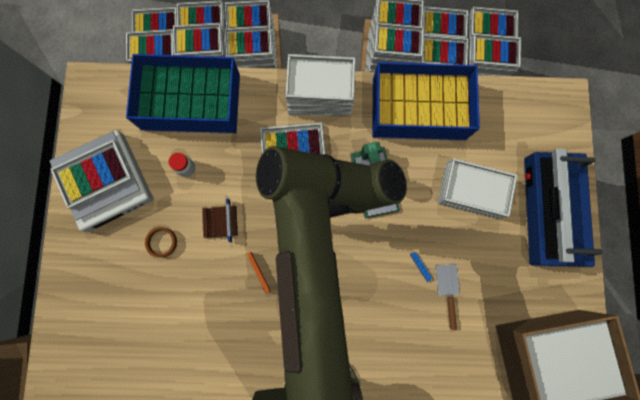

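The scene view shows the bar held tilted over clear bench at (355,172). The rack, sticks and gauge are untouched. Next I lower it.

Call:
carry_out(increments=[0.002,0.002,-0.02,-0.01,0,0,1,0,0,-0.02,0,0,0,1,0,0,-0.02,0,0,0,1,0,0,-0.018,0,0,0,1,0,0,0,0,0,0,1])

```text
t: 7.72
position: [0.5131, 0.0947, 0.096]
eef_rot: [-0.065, 0.945, 0.321, -0.017]
ft_force: [-1.4, -0.6, -3.9]
grip_width: 0.0094
```

Run:
```python
from d import *
a=np.radians(6.3)
delta(.515,.09,.075,96.3,tilt=.66*np.array([np.cos(a),np.sin(a),0]))
```

```text
pos [0.5131 0.0947 0.096 ] d [ 0.0019 -0.0047 -0.021 ] rot [ 0.004  0.011 -0.025] F [-1.4 -0.6 -3.9] w 0.0094 t 7.72 q6 [ 0.16  0.01 -0.21 -0.67 -1.37 -1.45]
```

Call:
carry_out(increments=[0,0,-0.01,0,0.01,0,1,0,0,-0.006,0,0,0,1,0,0,-0.003,0,0,0,1,0,0,0,0,0,0,1])

```text
t: 8.05
position: [0.5134, 0.0973, 0.0781]
eef_rot: [-0.067, 0.945, 0.319, -0.021]
ft_force: [-0.7, -0.2, -2.5]
grip_width: 0.0096
```

Call:
carry_out(increments=[0,0,-0.002,0,0,0,1,0,0,-0.001,0,0,0,1])

```text
t: 8.22
position: [0.5143, 0.0975, 0.0771]
eef_rot: [-0.068, 0.945, 0.319, -0.02]
ft_force: [-2.0, 0.2, -0.4]
grip_width: 0.0096
```

Call:
carry_out(increments=[0,0,0,0,0,0,0.4,0,0,0,0,0,0,0.4,0,-0.005,0.006,0,0,0,0.4,0,-0.009,0.01,0,0,0,0.4,0,-0.012,0.015,0,0,0,0.4,0,-0.012,0.015,0,0,0,0.4,0,-0.012,0.025,0,0,0,0.4,0,0,0.03,0,0,0,0.4,0,0,0.03,0,0,0,0.4,0,0,0.02,0,0,0,0.4])

```text
t: 9.05
position: [0.5135, 0.0395, 0.2399]
eef_rot: [-0.067, 0.946, 0.318, -0.018]
ft_force: [-0.1, 1.0, 0.7]
grip_width: 0.0254
```

Run:
```python
from d import *
delta(.515,.09,.2,96.3)
s=r.snapshot('scene');save('s5',cv2.resize(s['color'][130:230,280:420],None,fx=4,fy=4))
s=r.snapshot('wrist');save('w5',s['color'])
```

```text
pos [0.5135 0.0395 0.2399] d [ 0.0015  0.0505 -0.0399] rot [-0.644 -0.073 -0.03 ] F [-0.1  1.   0.7] w 0.0254 t 9.05 q6 [ 0.06 -0.07 -0.03 -0.65 -1.65 -1.53]
```

View pics/s5.png

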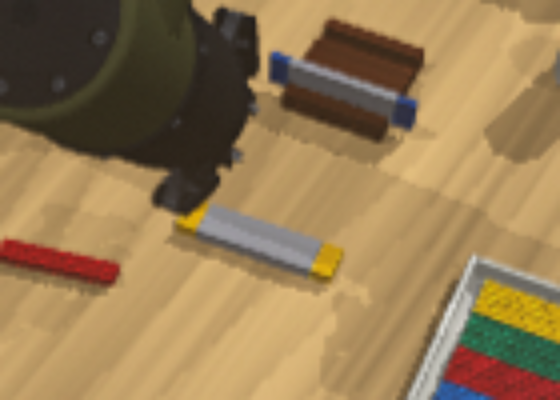

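View pics/w5.png

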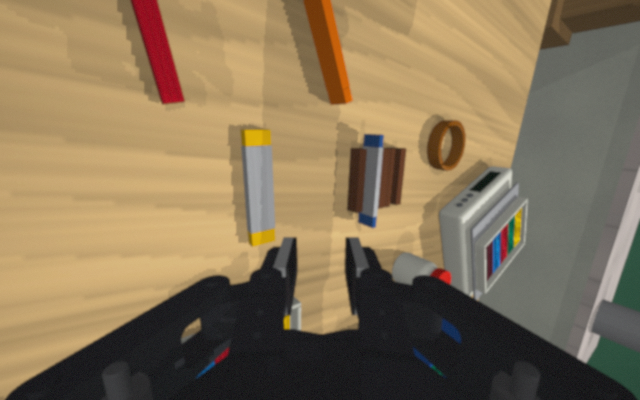

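The bar lies flat on its broad face. In the wrist view its ends are at (257,138) and (262,238). I'll bring the tool upright and measure it.

Call:
carry_out(increments=[0,0.012,0,-0.107,-0.012,-0.005,0,0,0.012,0,-0.107,-0.012,-0.005,0,0,0.012,0,-0.107,-0.012,-0.005,-0.4,0,0.012,0,-0.107,-0.012,-0.005,-0.4,0,0.012,0,-0.107,-0.012,-0.005,-0.4,0,0.012,0,-0.1,-0.012,-0.005,-0.4,0,0,0,0,0,0,-0.4])

```text
t: 9.73
position: [0.517, 0.1052, 0.2527]
eef_rot: [-0.051, 0.999, -0.009, 0.016]
ft_force: [0.1, -0.2, -0.3]
grip_width: 0.0598
```

Run:
```python
from d import *
from bar import ends
delta(.515,.13,.2,96.3)
s=r.snapshot('wrist');save('w6',s['color'])
for x in ends(s,.012,(200,60,400,330)): print(x, world(s,*x[1]).round(4))
```

```text
pos [0.517  0.1052 0.2527] d [-0.002   0.0248 -0.0527] rot [0.015 0.033 0.009] F [ 0.1 -0.2 -0.3] w 0.0598 t 9.73 q6 [ 0.6  -0.18 -0.23  0.03 -1.5  -2.07]
(np.int32(466), array([349.1, 120.4]), array([0.4508, 0.1234, 0.012 ])) [0.4508 0.1235 0.0118]
(np.int32(460), array([362.8, 319.2]), array([0.6905, 0.1725, 0.012 ])) [0.6906 0.1726 0.012 ]
(np.int32(327), array([350.4, 223.6]), array([0.5633, 0.1397, 0.012 ])) [0.563  0.1396 0.0126]
```

View pics/w6.png

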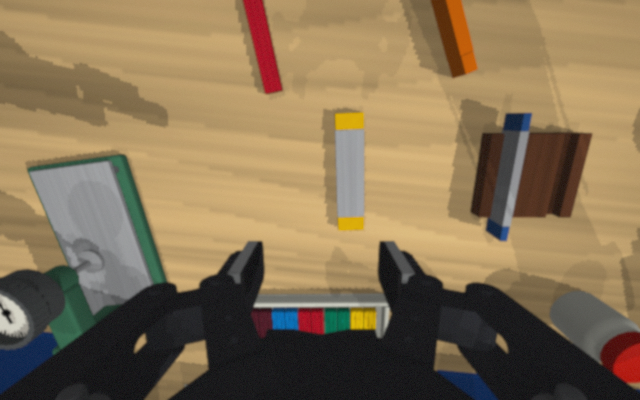

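Call:
carry_out(increments=[-0.021,0.011,-0.02,0.015,0.033,0.042,-0.3,-0.02,0.01,-0.03,0,0,0,-0.3,0,0,-0.03,0,0,0,-0.3,0,0,-0.03,0,0,0,-0.3,0,0,0,0,0,0,-0.3])

```text
t: 10.2
position: [0.4749, 0.1235, 0.1443]
eef_rot: [-0.07, 0.998, 0.009, 0.002]
ft_force: [-0.6, -1.1, -1.6]
grip_width: 0.0555
```

Run:
```python
from d import *
from bar import ends
delta(.474,.127,.0745,98.2)
s=r.snapshot('wrist');save('w7',s['color'])
for x in ends(s,.012,(200,0,400,330)): print(x, world(s,*x[1]).round(4))
```

```text
pos [0.4749 0.1235 0.1443] d [-0.0009  0.0035 -0.0698] rot [-0.018  0.003  0.003] F [-0.6 -1.1 -1.6] w 0.0555 t 10.2 q6 [ 0.66 -0.23 -0.45 -0.01 -1.33 -2.09]
(np.int32(939), array([322., 185.]), array([0.4505, 0.1233, 0.012 ])) [0.4505 0.1233 0.0122]
(np.int32(578), array([322.5, 320.6]), array([0.5628, 0.1397, 0.012 ])) [0.5628 0.1398 0.012 ]
```

View pics/w7.png

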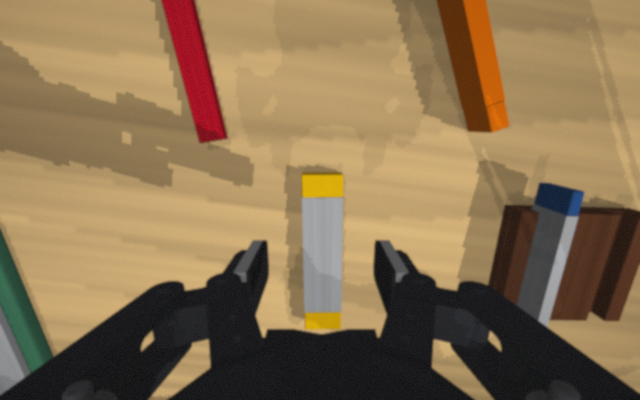

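The bar is centred between the fingers at (322,250). Going down.

Call:
carry_out(increments=[-0.001,0.003,-0.02,-0.018,0.003,0.003,-0.2,0,0,-0.02,0,0,0,-0.2,0,0,-0.015,0,0,0,-0.2,0,0,0,0,0,0,-0.2])

```text
t: 10.58
position: [0.4808, 0.125, 0.1029]
eef_rot: [-0.069, 0.998, 0.003, 0.008]
ft_force: [-0.3, -0.0, -0.1]
grip_width: 0.0514
```

```bash
python3 d.py .474 .1267 .0745 98.2
```

```text
pos [0.4808 0.125  0.1029] d [-0.0068  0.0017 -0.0284] rot [-0.007  0.016  0.006] F [-0.3 -0.  -0.1] w 0.0514 t 10.58 q6 [ 0.66 -0.18 -0.5   0.   -1.24 -2.1 ]
```

Call:
carry_out(increments=[-0.007,0.002,-0.01,-0.007,0.016,0.006,-0.2,0,0,-0.008,0,0,0,-0.2,-0.001,0,-0.005,0,0.006,0,-0.2,0,0,0,0,0,0,-0.2])

```text
t: 10.92
position: [0.4758, 0.1272, 0.0858]
eef_rot: [-0.071, 0.998, 0.002, 0.0]
ft_force: [0.2, 0.5, -0.1]
grip_width: 0.0512
```

```bash
python3 d.py .474 .1267 .0745 98.2
```

```text
pos [0.4758 0.1272 0.0858] d [-0.0018 -0.0005 -0.0113] rot [-0.004 -0.     0.002] F [ 0.2  0.5 -0.1] w 0.0512 t 10.92 q6 [ 0.67 -0.17 -0.52 -0.   -1.22 -2.1 ]
```

Call:
carry_out(increments=[-0.001,0,-0.008,-0.004,0,0.002,-0.2,0,0,-0.004,0,0,0,-0.2,0,0,0,0,0,0,0.2,0,0,0,0,0,0,1,0,0,0,0,0,0,1,0,0,0,0,0,0,1,0,0,0,0,0,0,1,0,0,0,0,0,0,1], newtons=90)

```text
t: 11.58
position: [0.4755, 0.1274, 0.0748]
eef_rot: [-0.072, 0.997, -0.0, 0.001]
ft_force: [0.1, -0.3, 0.1]
grip_width: 0.0271
```

```bash
python3 d.py .474 .1267 .0745 98.2
```

```text
pos [0.4755 0.1274 0.0748] d [-0.0015 -0.0007 -0.0003] rot [-0.     0.002 -0.001] F [ 0.1 -0.3  0.1] w 0.0271 t 11.58 q6 [ 0.67 -0.16 -0.53  0.   -1.2  -2.1 ]
```

Gripped: the width reads 27 mm, the same offset as before. Lifting and moving to in front of the gauge.

Call:
carry_out(increments=[0,0,0.03,0,0,0,1,0,0,0.035,0,0,0,1,0,-0.02,0.035,0,0,0,1,-0.003,-0.04,0,0,0,0,1,-0.003,-0.04,0,0,0,0,1,-0.003,-0.04,0,0,0,0,1,-0.003,-0.04,0,0,0,0,1,0,-0.04,0,0,0,0,1,0,-0.04,0,0,0,0,1,0,-0.03,0,0,0,0,1])

```text
t: 12.42
position: [0.4558, -0.1691, 0.1722]
eef_rot: [-0.078, 0.997, 0.001, -0.004]
ft_force: [1.2, 0.6, -3.4]
grip_width: 0.0273
```

Call:
carry_out(increments=[0,0,0,0,0,0,1])

```text
t: 12.5
position: [0.4546, -0.1732, 0.1713]
eef_rot: [-0.076, 0.997, 0.001, -0.005]
ft_force: [-1.0, 1.8, -3.6]
grip_width: 0.0274
```

Run:
```python
from d import *
delta(.47,-.175,.16,100)
s=r.snapshot('wrist');save('w8',s['color'])
for t in('dial_centre','plate_front','foot_tip','zero_mark','pointer_tip'):
    for m in r.mark_of(t,s)[:2]: print(t,m, world(s,*m['position']).round(4))
s=r.snapshot('top');save('t8',s['color'])
for t in('dial_centre','plate_front','foot_tip','zero_mark','pointer_tip'):
    for m in r.mark_of(t,s)[:2]: print(t,m, world(s,*m['position']).round(4))
```

```text
pos [ 0.4546 -0.1732  0.1713] d [ 0.0154 -0.0018 -0.0113] rot [-0.    -0.01   0.023] F [-1.   1.8 -3.6] w 0.0274 t 12.5 q6 [ 0.05 -0.24 -0.42 -0.   -1.4  -1.47]
zero_mark {'position': [346.4, 305.7], 'confidence': 0.34} [ 0.4784 -0.1556  0.1077]
dial_centre {'position': [384.4, 169.4], 'confidence': 0.63} [ 0.6353 -0.1598  0.1219]
plate_front {'position': [384.1, 171.5], 'confidence': 0.71} [ 0.6283 -0.1583  0.1257]
plate_front {'position': [472.8, 191.0], 'confidence': 0.51} [ 0.5935 -0.4363  0.0552]
zero_mark {'position': [386.3, 165.5], 'confidence': 0.91} [ 0.646  -0.1646  0.125 ]
zero_mark {'position': [230.5, 218.8], 'confidence': 0.39} [0.4937 0.2862 0.0236]
```

View pics/w8.png

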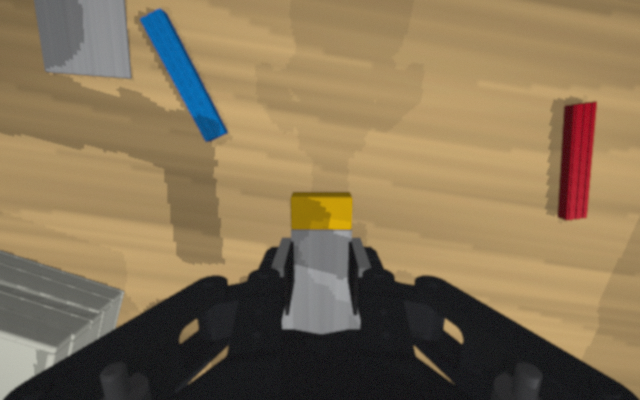

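View pics/t8.png

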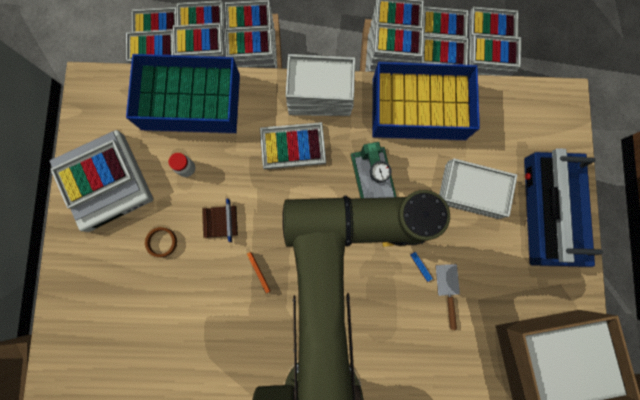

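In the top view the dial is at (381,172) and clear of the arm. The wrist camera sees only the bar and the sticks, because it looks toward the robot. I'll fit the gauge from the depth of both fixed cameras.

```bash
python3 - <<'E'
from d import *
for n in('scene','top'):
    s=r.snapshot(n);save(n[0]+'9',s['color']); np.save('z_'+n,s['z_map'])
    V=np.array(s['view']);uu,vv=np.meshgrid(np.arange(640),np.arange(400))
    k=s['z_map'];P=np.stack([(uu-s['cx'])/s['fx']*k,(vv-s['cy'])/s['fy']*k,k],-1)
    W=(P-V[:3,3])@V[:3,:3]
    def sel(z0,z1):
        return (k>0)&(W[...,2]>z0)&(W[...,2]<z1)&(W[...,0]>.49)&(W[...,0]<.76)&(W[...,1]>-.27)&(W[...,1]<-.05)
    for z0,z1 in((.016,.025),(.11,.14)):
        m=sel(z0,z1);q=W[m]
        print(n,z0,m.sum(),q.mean(0).round(4) if len(q) else '')
        if len(q)>10:
            rc=cv2.minAreaRect((q[:,:2]*1000).astype(np.float32));print(rc)
            c,rad=cv2.minEnclosingCircle((q[:,:2]*1000).astype(np.float32));print('circ',c,rad)
    m=r.cut_out('bezel',s)
    for x in m[:2]: print('bezel',x['rect'],x['confidence'])
E
python3 - <<'E'
import cv2
a=cv2.imread('pics/s9.png');cv2.imwrite('pics/s9c.png',cv2.resize(a[220:330,260:400],None,fx=5,fy=5,interpolation=cv2.INTER_CUBIC))
E
```

```text
scene 0.016 1533 [ 0.6093 -0.1652  0.0197]
((625.90869140625, -149.07362365722656), (203.32986450195312, 103.71739959716797), 13.995067596435547)
circ (624.8624877929688, -157.04953002929688) 106.50064086914062
scene 0.11 530 [ 0.6222 -0.1486  0.125 ]
((577.1615600585938, -161.345458984375), (167.28070068359375, 61.47223663330078), 14.171226501464844)
circ (574.8095703125, -152.15304565429688) 84.58645629882812
bezel [322.7, 246.0, 21.3, 27.2] 0.66
bezel [286.0, 247.1, 87.8, 59.4] 0.32
top 0.016 804 [ 0.6273 -0.1383  0.0199]
((644.0758666992188, -142.64524841308594), (160.07371520996094, 107.30877685546875), 12.743020057678223)
circ (645.4093017578125, -143.0866241455078) 92.8615951538086
top 0.11 371 [ 0.6276 -0.1473  0.1263]
((627.1824340820312, -147.0504608154297), (58.80363082885742, 58.37652587890625), 24.901710510253906)
circ (627.0823974609375, -147.07969665527344) 30.033353805541992
bezel [373.2, 160.4, 21.1, 22.4] 0.74
```

View pics/s9c.png

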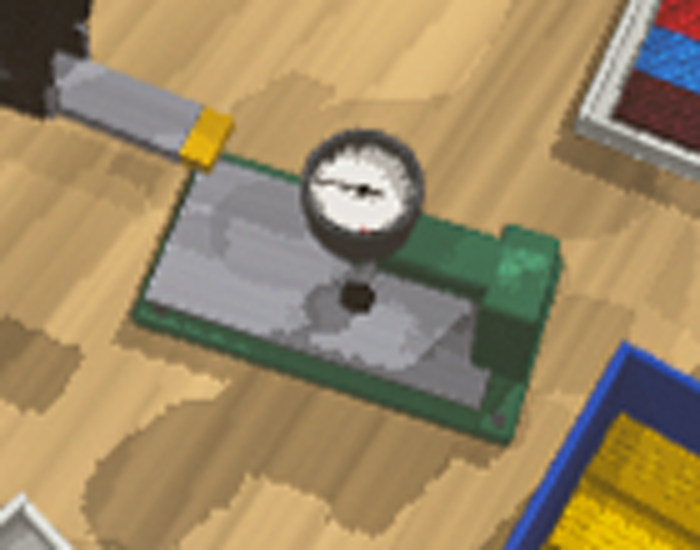

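Run:
```python
from d import *
from scipy.optimize import least_squares
for n in('scene','top'):
    s=r.snapshot(n)
    V=np.array(s['view']);uu,vv=np.meshgrid(np.arange(640),np.arange(400))
    k=s['z_map'];P=np.stack([(uu-s['cx'])/s['fx']*k,(vv-s['cy'])/s['fy']*k,k],-1)
    W=(P-V[:3,3])@V[:3,:3]; c=s['color'].astype(int)
    gray=(c[...,1]-c[...,0]<12)&(abs(c[...,2]-c[...,0])<25)
    m=gray&(abs(W[...,2]-.02)<.004)&(W[...,0]>.49)&(W[...,0]<.74)&(W[...,1]>-.26)&(W[...,1]<-.06)
    q=W[m][:,:2]
    # edges by slices along approx axis, refine yaw iteratively
    psi=np.radians(13)
    for it in range(6):
        e=np.array([np.cos(psi),np.sin(psi)]);f=np.array([-e[1],e[0]])
        a=(q-[.627,-.147])@e;b=(q-[.627,-.147])@f
        L=[];Rr=[]
        for x in np.arange(-.1,.05,.006):
            i=(abs(a-x)<.004)&(abs(b)<.052)
            if i.sum()>6: L.append((x,b[i].max()));Rr.append((x,b[i].min()))
        L=np.array(L);Rr=np.array(Rr)
        def fit(T):
            return least_squares(lambda p:p[0]+p[1]*T[:,0]-T[:,1],[0,0],loss='soft_l1',f_scale=.001).x
        l,rr=fit(L),fit(Rr)
        psi+= (rr[1] if n=='scene' else .5*(l[1]+rr[1]))*.8
    print(n,m.sum(),'psi',np.degrees(psi),'L',l,'R',rr,'front',np.percentile(a[abs(b)<.05],[.5,2]))
    print(L[:,1].round(4),Rr[:,1].round(4))
```

```text
scene 1491 psi 13.373000782178554 L [ 0.01620532 -0.31070494] R [-4.60932547e-02  7.81915779e-07] front [-0.10177479 -0.09955022]
[ 0.0334  0.0428  0.0431  0.0435  0.0437  0.0428  0.0445  0.0432  0.0423
  0.0422  0.03    0.0238  0.017   0.0124  0.0093 -0.0012 -0.0099 -0.0172
 -0.0184  0.0098  0.0098  0.008   0.0085  0.0085  0.0075  0.0099] [-0.0471 -0.0466 -0.0466 -0.0458 -0.0457 -0.0458 -0.0462 -0.0459 -0.0459
 -0.0455 -0.0451 -0.0465 -0.046  -0.0453 -0.0464 -0.0454 -0.0454 -0.0466
 -0.0465 -0.0465 -0.0466 -0.0466 -0.0463 -0.0464 -0.0459 -0.0457]
top 720 psi 42.550083349958975 L [ 0.03867092 -0.02832725] R [-0.01063939  0.15997269] front [-0.07069704 -0.0640503 ]
[0.0014 0.0095 0.0161 0.0257 0.0326 0.0404 0.048  0.0504 0.0504 0.0518
 0.0496 0.0502 0.049  0.0451 0.0413 0.0386 0.0355 0.0338 0.0303 0.0289
 0.0228] [-0.0118 -0.02   -0.02   -0.0248 -0.0352 -0.0317 -0.0317 -0.0467 -0.0467
 -0.0074  0.001   0.0073  0.0099  0.009   0.0062  0.0045 -0.0027 -0.0063
 -0.0137 -0.0158 -0.0206]
```

Gauge fit: origin about (0.6275, -0.148) and yaw about 13.4°. The plate width measures 89.5 mm and the bezel radius 30.0 mm, both matching the given sizes.

Call:
carry_out(increments=[0.013,-0.005,-0.02,0,-0.01,0.042,1,0.013,-0.005,-0.02,0,0,0.042,1,0,0,-0.008,0,0,0,1,0,0,0,0,0,0,1])

```text
t: 13.73
position: [0.4834, -0.1797, 0.1244]
eef_rot: [-0.121, 0.993, -0.0, 0.003]
ft_force: [-1.4, -0.3, -3.5]
grip_width: 0.0272
```

```bash
python3 d.py .4816 -.1831 .112 103.4
```

```text
pos [ 0.4834 -0.1797  0.1244] d [-0.0018 -0.0034 -0.0124] rot [-0.001  0.007 -0.01 ] F [-1.4 -0.3 -3.5] w 0.0272 t 13.73 q6 [ 0.03 -0.14 -0.42 -0.   -1.29 -1.36]
```

Call:
carry_out(increments=[0.012,0.001,-0.008,-0.001,0.007,-0.01,1,0.011,0.001,-0.008,0,0,0,1,0,0,-0.004,0,0,0,1,0,0,0,0,0,0,1])

```text
t: 14.07
position: [0.5066, -0.178, 0.1056]
eef_rot: [-0.115, 0.993, -0.001, -0.0]
ft_force: [-1.4, -0.2, -3.9]
grip_width: 0.0272
```

```bash
python3 d.py .5059 -.1773 .095 103.4
python3 - <<'E'
from d import *
s=r.snapshot('scene');a=s['color'];save('s10',cv2.resize(a[220:330,260:400],None,fx=5,fy=5,interpolation=cv2.INTER_CUBIC))
E
```

```text
pos [ 0.5066 -0.178   0.1056] d [-0.0007  0.0007 -0.0106] rot [ 0.001 -0.001  0.003] F [-1.4 -0.2 -3.9] w 0.0272 t 14.07 q6 [ 0.04 -0.06 -0.38  0.   -1.25 -1.38]
```

View pics/s10.png

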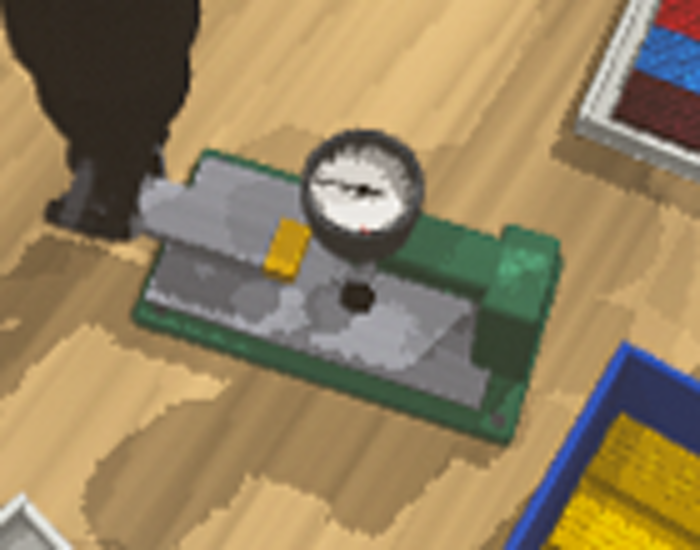

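The bar is parallel to the plate, with its yellow end at crop pixel (288,250) short of the foot at (357,297). Next I lower it onto the plate.

Call:
carry_out(increments=[0,0,-0.007,0,0,0,1,0,0,-0.004,0,0,0,1,0,0,-0.001,0,0,0,1,0,0,0,0,0,0,1])

```text
t: 14.45
position: [0.5063, -0.1782, 0.0956]
eef_rot: [-0.115, 0.993, -0.001, 0.002]
ft_force: [-0.2, -0.2, -4.0]
grip_width: 0.027
```

Call:
carry_out(increments=[0,0,-0.0015,0,0,0,1,0,0,0,0,0,0,1])

```text
t: 14.62
position: [0.5064, -0.1783, 0.0951]
eef_rot: [-0.115, 0.993, -0.001, 0.002]
ft_force: [1.0, 0.5, -2.8]
grip_width: 0.0275
```

Call:
carry_out(increments=[0,0,-0.0015,0,0,0,1,0,0,0,0,0,0,1])

```text
t: 14.78
position: [0.5067, -0.1784, 0.095]
eef_rot: [-0.115, 0.993, -0.002, 0.003]
ft_force: [-1.0, -0.7, -3.0]
grip_width: 0.0274
```

Call:
carry_out(increments=[0,0,-0.003,0,0,0,1,0,0,-0.001,0,0,0,1])

```text
t: 14.95
position: [0.5072, -0.1786, 0.0946]
eef_rot: [-0.116, 0.993, -0.003, 0.004]
ft_force: [-4.2, 1.6, 3.0]
grip_width: 0.0274
```

```bash
python3 d.py .5059 -.1773 .095 103.4
python3 - <<'E'
from d import *
s=r.snapshot('scene');a=s['color'];save('s11',cv2.resize(a[220:330,260:400],None,fx=5,fy=5,interpolation=cv2.INTER_CUBIC))
E
```

```text
pos [ 0.5072 -0.1786  0.0946] d [-0.0013  0.0013  0.0004] rot [0.004 0.008 0.002] F [-4.2  1.6  3. ] w 0.0274 t 14.95 q6 [ 0.04 -0.05 -0.4   0.   -1.22 -1.38]
```

View pics/s11.png

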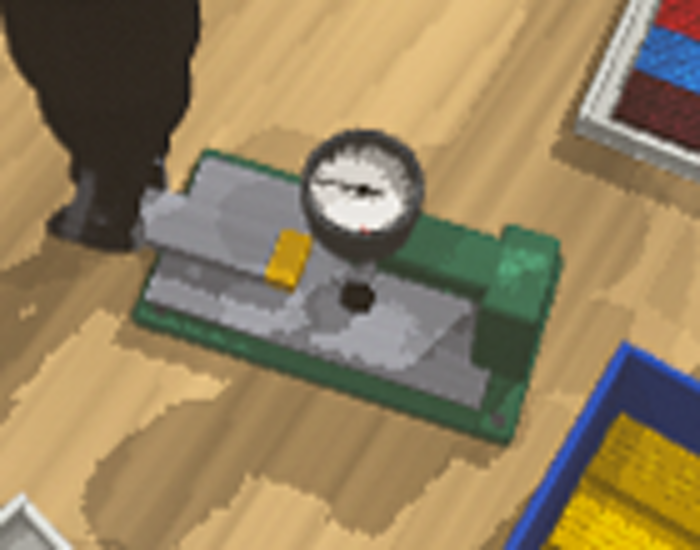

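Run:
```python
from d import *
s=r.snapshot('scene')
C=lambda p:((proj(s,p)-[260,220])*5).round()
print('foot tip',C([.6275,-.1483,.0295]),'foot rim',C([.6275,-.1483,.035]),'dial',C([.6275,-.1483,.133]))
e=np.array([.9728,.2318]);g=np.array([.6275,-.1483]);f=np.array([-e[1],e[0]])
for x,y,z in((-.105,.045,.02),(-.105,-.045,.02),(.08,-.045,.02),(-.028,.015,.032),(-.028,-.015,.032),(-.028,0,.032)): print(x,y,C([*(g+x*e+y*f),z]))
for t in('foot_tip','dial_centre','plate_front'):
    for m in r.mark_of(t,s)[:2]: print(t,(np.array(m['position'])-[260,220])*5,m['confidence'])
```

```text
foot tip [352. 274.] foot rim [352. 269.] dial [355. 181.]
-0.105 0.045 [198. 153.]
-0.105 -0.045 [137. 296.]
0.08 -0.045 [473. 406.]
-0.028 0.015 [311. 231.]
-0.028 -0.015 [293. 280.]
-0.028 0 [302. 256.]
foot_tip [364.5 269.5] 0.55
dial_centre [362.5 171.5] 0.92
plate_front [196. 209.] 0.88
```

Contact with the plate is confirmed, and the bar is laterally in line with the foot to about 1 mm. Next I slide it forward along the gauge's x.

Call:
carry_out(increments=[0.006,0.0014,0,0.004,0.008,0.002,1,0.006,0.0014,0,0,0,0,1,0.006,0.0014,0,0,0,0,1])

```text
t: 15.45
position: [0.5257, -0.1747, 0.0951]
eef_rot: [-0.116, 0.993, -0.0, 0.001]
ft_force: [-0.8, 0.4, -2.5]
grip_width: 0.0273
```

```bash
python3 d.py .5450 -.1680 .095 103.4
```

```text
pos [ 0.5257 -0.1747  0.0951] d [ 0.0193  0.0067 -0.0001] rot [0.    0.001 0.001] F [-0.8  0.4 -2.5] w 0.0273 t 15.45 q6 [ 0.04 -0.   -0.35  0.   -1.23 -1.38]
```

Call:
carry_out(increments=[0.005,0.002,-0.0005,0,0,0,1,0.005,0.002,-0.0005,0,0,0,1,0.005,0.002,-0.0005,0,0,0,1])

```text
t: 15.7
position: [0.5398, -0.1707, 0.0948]
eef_rot: [-0.116, 0.993, -0.002, -0.004]
ft_force: [-7.1, -2.1, 5.6]
grip_width: 0.0275
```

```bash
python3 d.py .5450 -.1680 .095 103.4
python3 - <<'E'
from d import *
s=r.snapshot('scene');a=s['color'];save('s12',cv2.resize(a[220:330,260:400],None,fx=5,fy=5,interpolation=cv2.INTER_CUBIC))
E
```

```text
pos [ 0.5398 -0.1707  0.0948] d [0.0052 0.0027 0.0002] rot [ 0.006 -0.008  0.001] F [-7.1 -2.1  5.6] w 0.0275 t 15.7 q6 [ 0.05  0.03 -0.31  0.01 -1.24 -1.39]
```

View pics/s12.png

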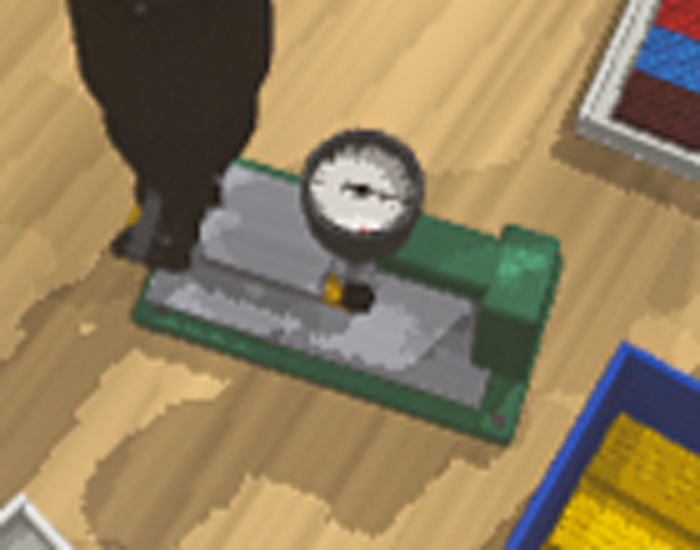

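The foot has ridden up and the pointer now points toward the column. I'll push a few millimetres more.

Call:
carry_out(increments=[0.003,0.001,0,0.004,-0.005,0,1,0.002,0.001,0.0005,0,0,0,1,0,0,0,0,0,0,1])

```text
t: 16.0
position: [0.5454, -0.1691, 0.0948]
eef_rot: [-0.116, 0.993, -0.002, -0.004]
ft_force: [-2.4, 1.5, 3.4]
grip_width: 0.027
```

```bash
python3 d.py .5450 -.1680 .095 103.4
python3 - <<'E'
from d import *
s=r.snapshot('scene');a=s['color'];save('s13',cv2.resize(a[220:330,260:400],None,fx=5,fy=5,interpolation=cv2.INTER_CUBIC))
E
```

```text
pos [ 0.5454 -0.1691  0.0948] d [-0.0004  0.0011  0.0002] rot [ 0.004 -0.007  0.002] F [-2.4  1.5  3.4] w 0.027 t 16.0 q6 [ 0.05  0.05 -0.3   0.   -1.24 -1.39]
```

View pics/s13.png

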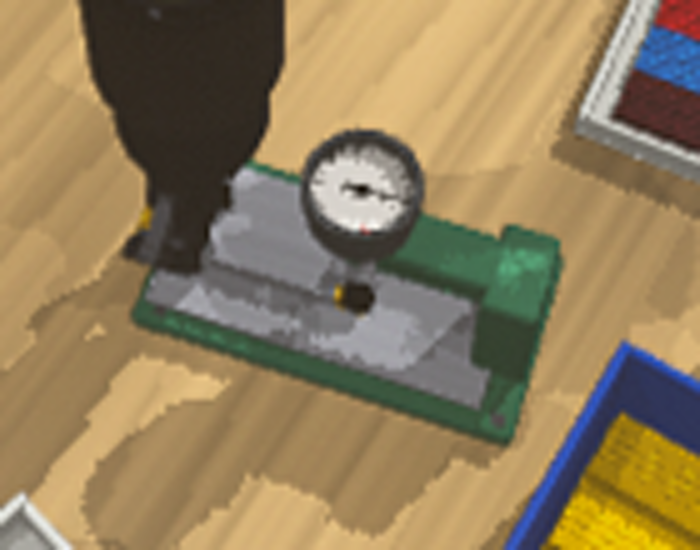

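Call:
carry_out(increments=[0,0,0,0,0,0,0.1,0,0,0,0,0,0,-0.1,0,0,0,0,0,0,-0.1,0,0,0.02,0,0,0,-0.1,-0.005,-0.001,0.03,0,0,0,-0.3,-0.01,-0.002,0.03,0,0,0,-0.6,-0.01,-0.002,0.035,0,0,0,-1,0,0,0.035,0,0,0,-1,0,0,0.03,0,0,0,-1,0,0,0,0,0,0,-1])

```text
t: 16.88
position: [0.519, -0.1731, 0.2817]
eef_rot: [-0.117, 0.993, -0.002, -0.001]
ft_force: [-0.1, 0.2, 1.6]
grip_width: 0.0853
```

```bash
python3 d.py .5450 -.1680 .095 103.4
python3 - <<'E'
from d import *
s=r.snapshot('scene');a=s['color'];save('s14',cv2.resize(a[220:330,260:400],None,fx=5,fy=5,interpolation=cv2.INTER_CUBIC))
for t in('foot_tip','dial_centre','zero_mark','pointer_tip'):
    for m in r.mark_of(t,s)[:2]: print(t,(np.array(m['position'])-[260,220])*5,m['confidence'])
s=r.snapshot('top');save('t14',cv2.resize(s['color'][135:235,330:450],None,fx=6,fy=6,interpolation=cv2.INTER_CUBIC))
E
```

```text
pos [ 0.519  -0.1731  0.2817] d [ 0.026   0.0051 -0.1867] rot [ 0.004 -0.002  0.   ] F [-0.1  0.2  1.6] w 0.0853 t 16.88 q6 [ 0.05 -0.1  -0.1   0.   -1.58 -1.38]
foot_tip [352.5 225. ] 0.49
foot_tip [362.  269.5] 0.39
dial_centre [339.5 174. ] 0.95
dial_centre [370. 208.] 0.74
zero_mark [351.5 220.5] 0.82
```

View pics/s14.png

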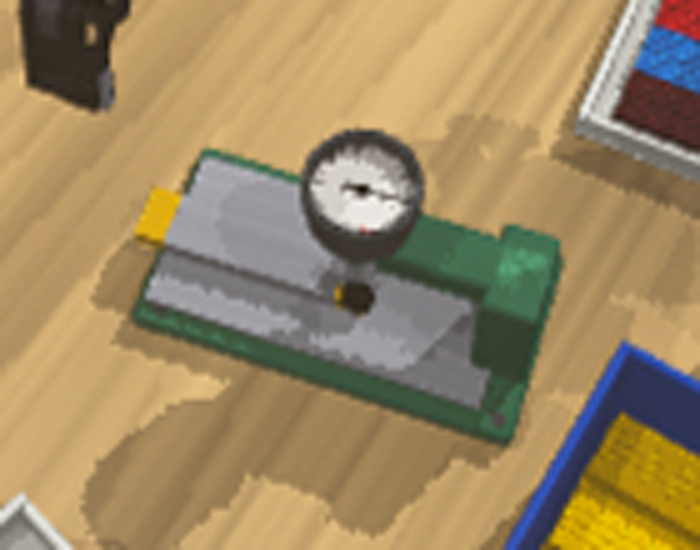

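View pics/t14.png

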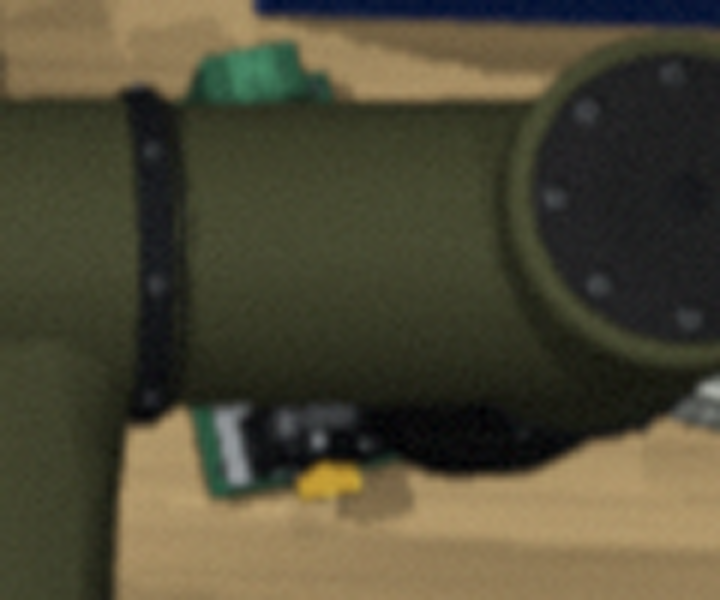

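The bar rests under the lifted foot. Its outer yellow end is at crop (160,217), and the pointer points toward the column at (405,197). The red mark is at (363,231), so the bezel needs about +68°. I'll hover over the dial and measure it with the wrist camera.

Call:
carry_out(increments=[0.03,0.007,0,0.004,0,0,-1,0.03,0.007,0,0,0,0,-1,0.03,0.007,-0.01,0,0,0,-1,0.016,0.004,-0.02,0,0,0,-1,0,0,0,0,0,0,-1])

```text
t: 17.6
position: [0.6256, -0.1464, 0.235]
eef_rot: [-0.116, 0.993, 0.003, -0.011]
ft_force: [-0.1, -0.0, -2.5]
grip_width: 0.0852
```

```bash
python3 d.py .6275 -.1483 .235 103.4
python3 - <<'E'
from d import *
s=r.snapshot('wrist');save('w15',s['color'])
for t in('dial_centre','zero_mark','pointer_tip','plate_front'):
    for m in r.mark_of(t,s)[:2]: print(t,m,world(s,*m['position']).round(4))
E
```

```text
pos [ 0.6256 -0.1464  0.235 ] d [ 0.0019 -0.0019  0.    ] rot [-0.003 -0.022  0.001] F [-0.1 -0.  -2.5] w 0.0852 t 17.6 q6 [ 0.08  0.17  0.1  -0.   -1.52 -1.42]
dial_centre {'position': [316.0, 242.3], 'confidence': 0.86} [ 0.6331 -0.1469  0.126 ]
zero_mark {'position': [289.2, 248.2], 'confidence': 0.76} [ 0.6425 -0.1635  0.1233]
pointer_tip {'position': [318.0, 267.5], 'confidence': 0.44} [ 0.6524 -0.141   0.1225]
```

View pics/w15.png

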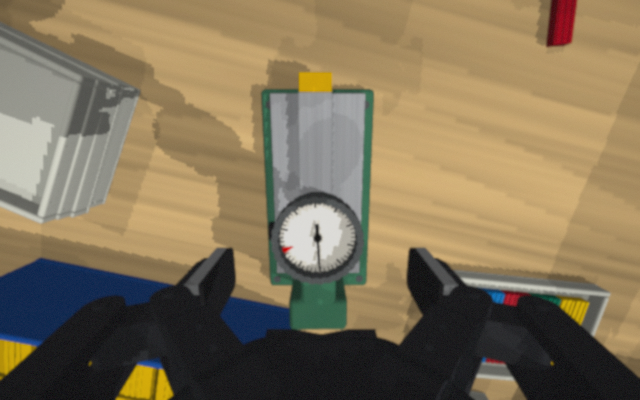

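The dial sits between the open fingers. The hub is near (318,237), the pointer tip near (319,270) and the red wedge near (287,249).

```bash
cat > dial.py <<'E'
from d import *
G=np.array([.6275,-.1483]);psi=np.radians(13.4)
def dial(s,hub,zb=.128,box=60):
    """angles of pointer and red mark on the dial plane, gauge frame"""
    c=s['color'].astype(int);R,Gc,B=c[...,0],c[...,1],c[...,2]
    uu,vv=np.meshgrid(np.arange(640),np.arange(400))
    P=np.array([world(s,u,v,zb)[:2] for u,v in zip(uu.ravel(),vv.ravel()) if abs(u-hub[0])<box and abs(v-hub[1])<box])
    k=(abs(uu-hub[0])<box)&(abs(vv-hub[1])<box)
    C=world(s,*hub,zb)[:2]
    d=P-C;rad=np.hypot(*d.T);an=np.arctan2(d[:,1],d[:,0])-psi
    Rr,g,b=R[k],Gc[k],B[k]
    red=(Rr-g>50)&(Rr-b>50)&(rad>.012)&(rad<.028)
    dark=(Rr<90)&(rad>.010)&(rad<.0195)
    f=lambda m:(np.degrees(np.angle(np.exp(1j*an[m]).mean())),m.sum(),rad[m].mean().round(4))
    print('C',C.round(4),'red',f(red),'dark',f(dark))
E
python3 - <<'E'
from dial import *
s=r.snapshot('wrist');c=s['color']
save('w15c',cv2.resize(c[180:295,255:380],None,fx=6,fy=6,interpolation=cv2.INTER_CUBIC))
m=r.cut_out('bezel',s)
for q in m[:2]:
    print(q['rect'],q['confidence'])
ct=max(cv2.findContours(m[0]['pixels'].astype(np.uint8),0,1)[0],key=len);print(cv2.fitEllipse(ct))
# white dial plate
g=c.astype(int).min(2)>140;k=np.zeros(g.shape,np.uint8);k[190:285,268:365]=g[190:285,268:365]
k=cv2.morphologyEx(k,cv2.MORPH_CLOSE,np.ones((9,9)))
ct=max(cv2.findContours(k,0,1)[0],key=cv2.contourArea);e=cv2.fitEllipse(ct);print('white',e)
for z in(.125,.128,.133): print(z,world(s,*e[0],z))
print(s['z_map'][236-15,316+10],world(s,326,221))
dial(s,e[0])
dial(s,(317.5,237))
E
```

```text
[273.4, 191.5, 93.3, 86.5] 0.64
((319.77935791015625, 234.6254425048828), (85.89188385009766, 87.66275787353516), 63.29011535644531)
white ((320.56170654296875, 222.41246032714844), (77.58634185791016, 81.23087310791016), 43.86851119995117)
0.125 [ 0.62194508 -0.14840092  0.125     ]
0.128 [ 0.62099579 -0.14863697  0.128     ]
0.133 [ 0.61941363 -0.14903039  0.133     ]
0.19935419 [ 0.62046278 -0.14485931  0.12377123]
C [ 0.621  -0.1486] red (np.float64(-52.585925244350584), np.int64(36), np.float64(0.0258)) dark (np.float64(178.69363429021467), np.int64(195), np.float64(0.0181))
C [ 0.6318 -0.1483] red (np.float64(-73.99372030216834), np.int64(49), np.float64(0.0198)) dark (np.float64(172.3843719908591), np.int64(4), np.float64(0.0106))
```

View pics/w15c.png

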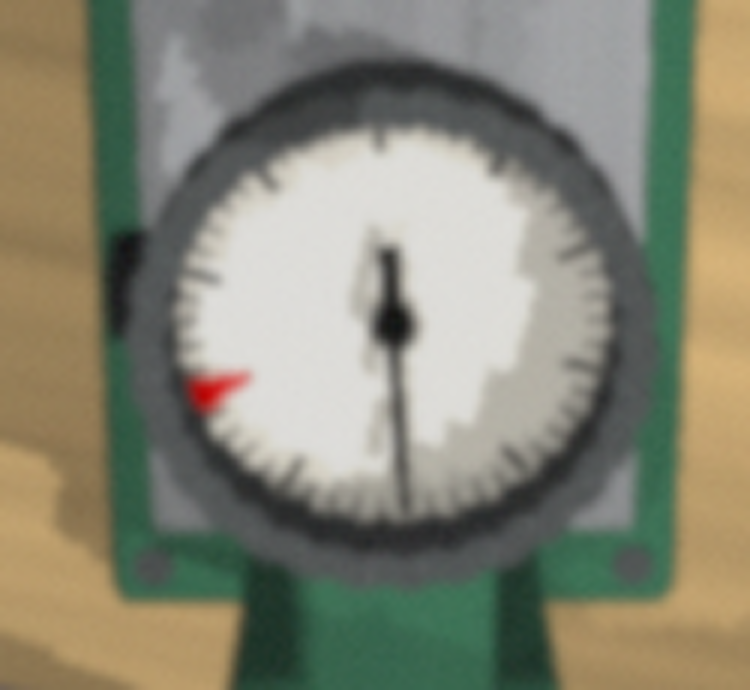

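```bash
cat > ang.py <<'E'
from dial import *
def ang(s,hub,pts,o=(255,180),k=6,z=.125):
    W=lambda c:world(s,o[0]+(c[0]+.5)/k-.5,o[1]+(c[1]+.5)/k-.5,z)[:2]
    C=W(hub);print('hub',C.round(4))
    for p in pts:
        d=W(p)-C;print(p,'r',np.hypot(*d).round(4),'ang',np.degrees(np.arctan2(d[1],d[0])-psi).round(1))
E
python3 - <<'E'
from ang import *
s=r.snapshot('wrist')
for z in(.133,): print(world(s,319.8,234.6,z))
ang(s,(395,325),[(405,508),(388,250),(248,377),(203,397)])
delta(.6275,-.1483,.19,103.4)
E
```

```text
[ 0.62813559 -0.14743269  0.133     ]
hub [ 0.6303 -0.1465]
(405, 508) r 0.0234 ang 2.9
(388, 250) r 0.0092 ang -175.1
(248, 377) r 0.0185 ang -69.6
(203, 397) r 0.0244 ang -68.5
pos [ 0.6245 -0.148   0.2438] d [ 0.003  -0.0003 -0.0538] rot [-0.001 -0.011  0.002] F [ 0.4  0.  -0.5] w 0.0852 t 18.0 q6 [ 0.08  0.16  0.1  -0.   -1.53 -1.42]
```

Call:
carry_out(increments=[0.003,0.001,-0.015,-0.001,-0.011,0.002,-1,0,0,-0.015,0,0,0,-1,0,0,-0.01,0,0,0,-1,0,0,0,0,0,0,-1])

```text
t: 18.33
position: [0.627, -0.1478, 0.2073]
eef_rot: [-0.116, 0.993, -0.0, 0.004]
ft_force: [0.1, -0.3, 0.3]
grip_width: 0.0854
```

```bash
python3 d.py .628 -.147 .192 103.4
```

```text
pos [ 0.627  -0.1478  0.2073] d [ 0.001   0.0008 -0.0153] rot [-0.     0.008  0.001] F [ 0.1 -0.3  0.3] w 0.0854 t 18.33 q6 [ 0.08  0.16  0.04  0.   -1.44 -1.42]
```

Call:
carry_out(increments=[0.001,0.001,-0.01,0,0.008,0,-1,0,0,-0.005,0,0,0,-1,0,0,0,0,0,0,-1])

```text
t: 18.58
position: [0.6281, -0.1471, 0.1931]
eef_rot: [-0.116, 0.993, -0.0, 0.001]
ft_force: [0.6, 0.3, 0.8]
grip_width: 0.0852
```

```bash
python3 d.py .628 -.147 .192 103.4;python3 - <<'E'
from ang import *
s=r.snapshot('wrist');c=s['color'];save('w16',c)
E
```

```text
pos [ 0.6281 -0.1471  0.1931] d [-0.0001  0.0001 -0.0011] rot [-0.     0.002  0.001] F [0.6 0.3 0.8] w 0.0852 t 18.58 q6 [ 0.08  0.17  0.03  0.   -1.42 -1.42]
```

View pics/w16.png

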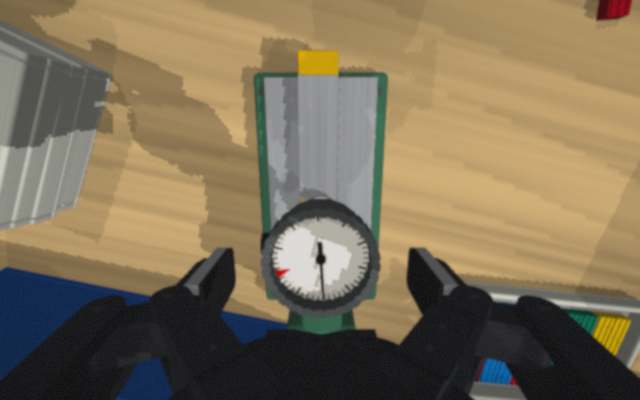

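The bezel is centred between the pads, at column 321 with the fingers at 234 and 408. Closing gently.

Call:
carry_out(increments=[0,0,0,0,0,0,-0.5,0,0,0,0,0,0,0,0,0,0,0,0,0,1,0,0,0,0,0,0,1,0,0,0,0,0,0,1,0,0,0,0,0,0,1], newtons=35)

```text
t: 19.13
position: [0.6284, -0.1472, 0.1948]
eef_rot: [-0.116, 0.993, -0.0, 0.002]
ft_force: [-0.5, 0.8, 0.2]
grip_width: 0.0578
```

```bash
python3 d.py .628 -.147 .192 103.4
```

```text
pos [ 0.6284 -0.1472  0.1948] d [-0.0004  0.0002 -0.0028] rot [0.    0.003 0.001] F [-0.5  0.8  0.2] w 0.0578 t 19.13 q6 [ 0.08  0.17  0.03  0.   -1.42 -1.42]
```

Call:
carry_out(increments=[0,0,0,0,0,0.1,1,0,0,0,0,0,0.12,1,0,0,0,0,0,0.12,1,0,0,0,0,0,0.12,1,0,0,0,0,0,0,1])

```text
t: 19.55
position: [0.6286, -0.1476, 0.1948]
eef_rot: [-0.348, 0.937, -0.0, 0.002]
ft_force: [-1.3, -0.1, -1.2]
grip_width: 0.058
```

```bash
python3 d.py .628 -.147 .194 103.4;python3 - <<'E'
from ang import *
s=r.snapshot('wrist');c=s['color'];save('w17',c)
E
```

```text
pos [ 0.6286 -0.1476  0.1948] d [-0.0006  0.0006 -0.0008] rot [ 0.     0.004 -0.478] F [-1.3 -0.1 -1.2] w 0.058 t 19.55 q6 [ 0.08  0.17  0.03 -0.   -1.42 -0.94]
```

View pics/w17.png

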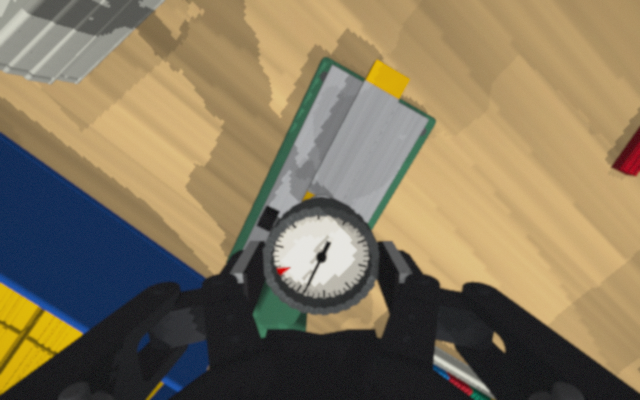

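The bezel turns with the gripper: the mark stays at (284,271) in the tool view while the pointer has swung toward it. I'll continue.

Call:
carry_out(increments=[0,0,0,0,0,0.11,1,0,0,0,0,0,0.11,1,0,0,0,0,0,0.11,1,0,0,0,0,0,0.11,1,0,0,0,0,0,0.11,1,0,0,0,0,0,0.11,1,0,0,0,0,0,0,1])

```text
t: 20.18
position: [0.629, -0.148, 0.1948]
eef_rot: [-0.63, 0.776, -0.0, 0.002]
ft_force: [-0.5, -0.2, -1.8]
grip_width: 0.0578
```

```bash
python3 d.py .628 -.147 .194 103.4;python3 - <<'E'
from ang import *
s=r.snapshot('wrist');c=s['color'];save('w18',cv2.resize(c[190:320,250:395],None,fx=5,fy=5,interpolation=cv2.INTER_CUBIC))
E
```

```text
pos [ 0.629  -0.148   0.1948] d [-0.001   0.001  -0.0008] rot [-0.     0.005 -1.13 ] F [-0.5 -0.2 -1.8] w 0.0578 t 20.18 q6 [ 0.08  0.17  0.03 -0.   -1.42 -0.28]
```

View pics/w18.png

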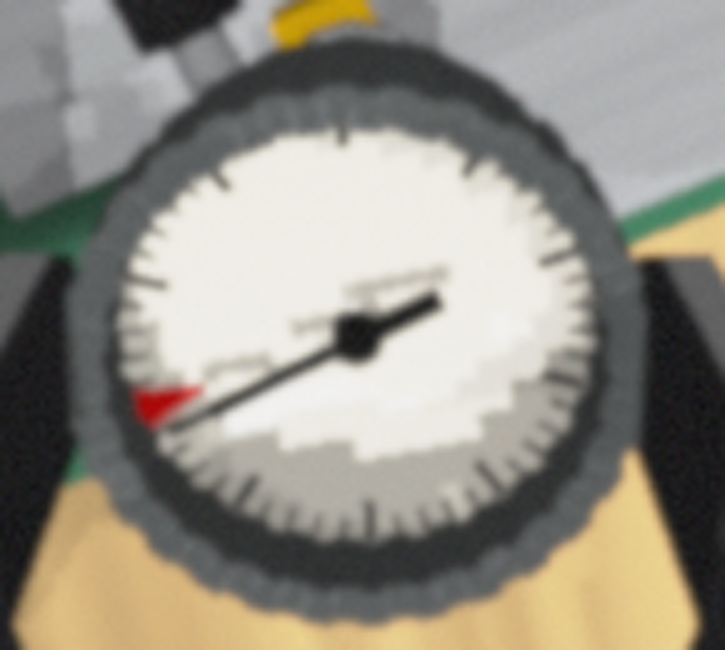

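Run:
```python
from ang import *
s=r.snapshot('wrist')
for z in(.125,.129):ang(s,(358,337),[(172,430),(434,301),(203,388),(147,410)],o=(250,190),k=5,z=z)
```

```text
hub [ 0.63   -0.1468]
(172, 430) r 0.0229 ang 3.2
(434, 301) r 0.009 ang -178.1
(203, 388) r 0.0177 ang -5.7
(147, 410) r 0.0243 ang -4.7
hub [ 0.6296 -0.1487]
(172, 430) r 0.0223 ang 3.2
(434, 301) r 0.0088 ang -178.1
(203, 388) r 0.0172 ang -5.7
(147, 410) r 0.0236 ang -4.7
```

Call:
carry_out(increments=[0,0,0,0,0,0.07,1,0,0,0,0,0,0.07,1,0,0,0,0,0,0,1])

```text
t: 20.53
position: [0.6291, -0.1481, 0.1948]
eef_rot: [-0.677, 0.736, -0.0, 0.002]
ft_force: [-0.0, 0.5, -1.0]
grip_width: 0.058
```

```bash
python3 d.py .628 -.147 .194 103.4;python3 - <<'E'
from ang import *
s=r.snapshot('wrist');c=s['color'];save('w19',cv2.resize(c[190:320,250:395],None,fx=5,fy=5,interpolation=cv2.INTER_CUBIC))
E
```

```text
pos [ 0.6291 -0.1481  0.1948] d [-0.0011  0.0011 -0.0008] rot [-0.     0.005 -1.254] F [-0.   0.5 -1. ] w 0.058 t 20.53 q6 [ 0.08  0.17  0.03 -0.   -1.42 -0.16]
```

View pics/w19.png

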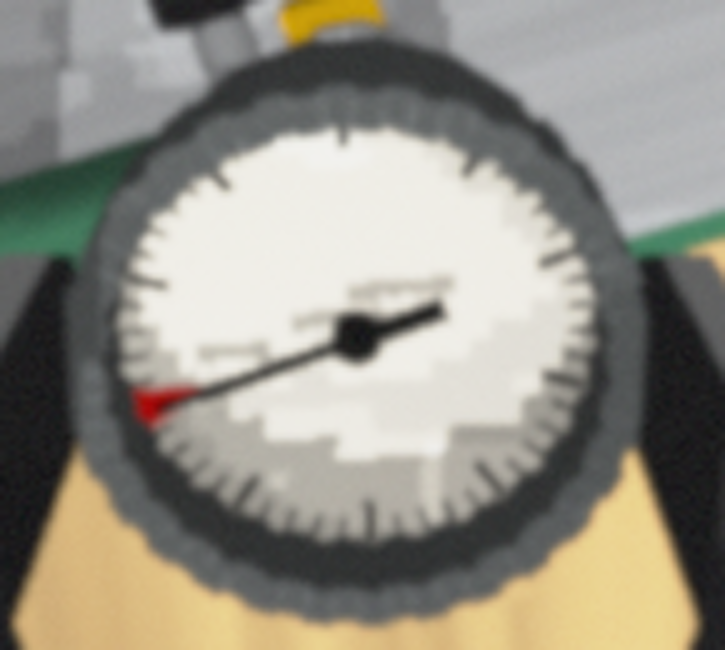

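Call:
carry_out(increments=[0,0,0,0,0,0.03,1,0,0,0,0,0,0,1])

```text
t: 20.75
position: [0.6291, -0.1481, 0.1948]
eef_rot: [-0.684, 0.73, -0.0, 0.002]
ft_force: [0.3, 0.4, -0.5]
grip_width: 0.0583
```

```bash
python3 d.py .628 -.147 .194 103.4;python3 - <<'E'
from ang import *
s=r.snapshot('wrist');c=s['color'];save('w20',cv2.resize(c[220:300,265:345],None,fx=7,fy=7,interpolation=cv2.INTER_CUBIC))
E
```

```text
pos [ 0.6291 -0.1481  0.1948] d [-0.0011  0.0011 -0.0008] rot [-0.     0.005 -1.272] F [ 0.3  0.4 -0.5] w 0.0583 t 20.75 q6 [ 0.08  0.17  0.03 -0.   -1.42 -0.14]
```

View pics/w20.png

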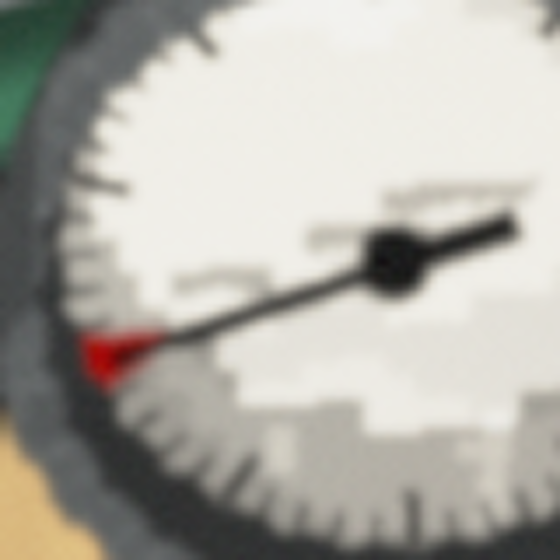

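The pointer now lies over the red wedge. I'll release, lift straight up and check from above.

Call:
carry_out(increments=[0,0,0,0,0,0,0,0,0,0,0,0,0,-0.6,0,0,0,0,0,0,-1,0,0,0,0,0,0,-1,0,0,0,0,0,0,-1,0,0,0.015,0,0,0,-1,0,0,0.025,0,0,0,-1,0,0,0.02,0,0,0,-1,0,0,0,0,0,0,-1])

```text
t: 21.55
position: [0.6283, -0.1479, 0.2561]
eef_rot: [-0.68, 0.734, 0.001, 0.001]
ft_force: [-0.2, -0.2, 0.9]
grip_width: 0.0853
```

```bash
python3 d.py .628 -.147 .194 103.4;python3 - <<'E'
from ang import *
s=r.snapshot('wrist');c=s['color'];save('w21',c);save('w21c',cv2.resize(c[180:295,260:380],None,fx=5,fy=5,interpolation=cv2.INTER_CUBIC))
E
```

```text
pos [ 0.6283 -0.1479  0.2561] d [-0.0003  0.0009 -0.0621] rot [-0.002  0.003 -1.261] F [-0.2 -0.2  0.9] w 0.0853 t 21.55 q6 [ 0.08  0.16  0.13 -0.   -1.54 -0.15]
```

View pics/w21.png

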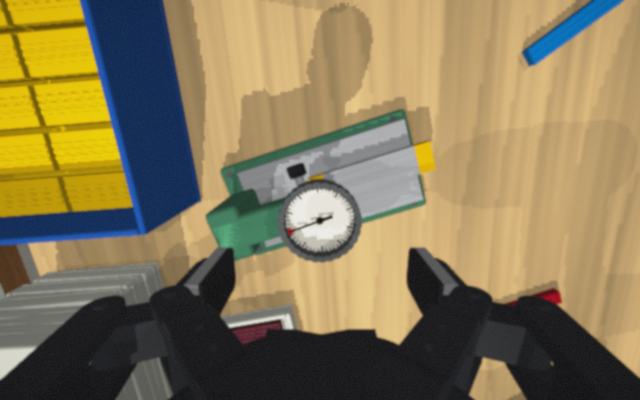

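View pics/w21c.png

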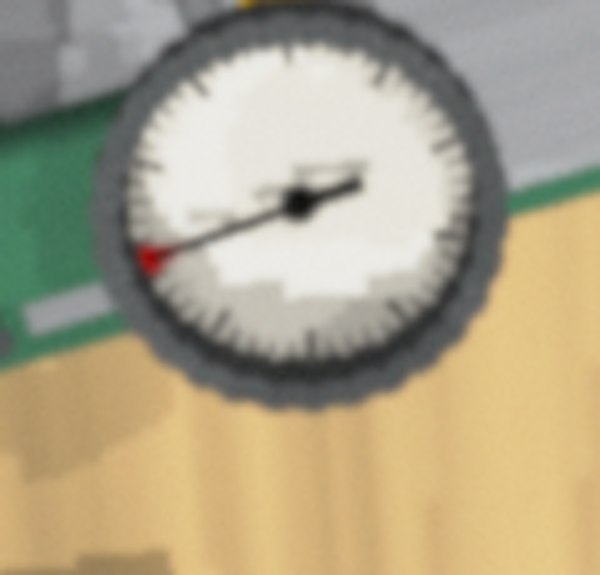

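Run:
```python
from ang import *
s=r.snapshot('wrist');c=s['color'].astype(int)
yy,xx=np.mgrid[0:400,0:640];roi=(np.hypot(xx-319.5,yy-220)<36)
red=roi&(c[...,0]-c[...,1]>50)&(c[...,0]-c[...,2]>50)
dk=roi&(c.max(2)<75)&(np.hypot(xx-319.5,yy-220)<29)
W=lambda m,z:np.array([world(s,u,v,z)[:2] for v,u in zip(*np.where(m))])
n,l,st,ce=cv2.connectedComponentsWithStats(dk.astype(np.uint8));i=1+np.argmax(st[1:,4]);P=W(l==i,.126)
Rd=W(red,.125)
vx,vy,x0,y0=cv2.fitLine(P.astype(np.float32),cv2.DIST_L2,0,1e-4,1e-4).ravel()
if vx<0: vx,vy=-vx,-vy
print(len(P),'pointer ang',np.degrees(np.arctan2(vy,vx)),'n red',len(Rd))
for C in((.628,-.147),tuple(world(s,319.5,220,.126)[:2]),tuple(world(s,*((np.array([298,204])+.5)/5-.5+[260,180]),.126)[:2])):
    d=Rd.mean(0)-C;print(np.round(C,4),'mark ang',np.degrees(np.arctan2(d[1],d[0])),np.hypot(*d))
# perpendicular offset of red centroid from pointer line
d=Rd.mean(0)-[x0,y0];print('offset mm',1000*(vx*d[1]-vy*d[0]))
for n_ in('pointer_tip','zero_mark','dial_centre'):
    for m in r.mark_of(n_,s)[:2]: print(n_,m)
```

```text
32 pointer ang 15.551393 n red 26
[ 0.628 -0.147] mark ang 15.836974549430858 0.025527299907120455
[ 0.6296 -0.1477] mark ang 18.374253429995886 0.02423390209412701
[ 0.6298 -0.1474] mark ang 17.90015776069742 0.023915312164117197
offset mm 1.0029235244792312
pointer_tip {'position': [294.7, 232.7], 'confidence': 0.43}
pointer_tip {'position': [565.2, 27.9], 'confidence': 0.22}
zero_mark {'position': [294.6, 231.7], 'confidence': 0.7}
```

The mark and the pointer tip coincide within about a pixel: the networks report (294.6,231.7) and (294.7,232.7). I'll back off and take one last look.

Call:
carry_out(increments=[0,0,0.03,0,0,0,-1,-0.03,0.02,0.02,0,0,0,-1,-0.035,0.02,0,0,0,0,-1,-0.035,0.02,0,0,0,0,-1,-0.035,0.02,0,0,0,0,-1,-0.03,0.03,0,0,0,0,-1,0,0.04,0,0,0,0,-1,0,0.04,0,0,0,0,-1,0,0.04,0,0,0,0,-1,0,0,0,0,0,0,-1])

```text
t: 22.63
position: [0.4526, 0.0865, 0.2835]
eef_rot: [-0.677, 0.736, 0.012, -0.01]
ft_force: [0.4, -0.7, -1.1]
grip_width: 0.0857
```

Run:
```python
from ang import *
o=r.get_obs();print(o['t'],o['position'],o['ft_force'])
s=r.snapshot('top');save('t22',s['color'])
a=cv2.resize(s['color'][135:235,330:450],None,fx=4,fy=4,interpolation=cv2.INTER_CUBIC)
s=r.snapshot('scene');b=cv2.resize(s['color'][220:320,270:370],None,fx=4,fy=4,interpolation=cv2.INTER_CUBIC)
save('f22',np.hstack([a,b][:1]));save('g22',b)
```

```text
22.6333 [0.45263546 0.08650664 0.28351713] [ 0.38171478 -0.67016345 -1.08409214]
```

View pics/t22.png

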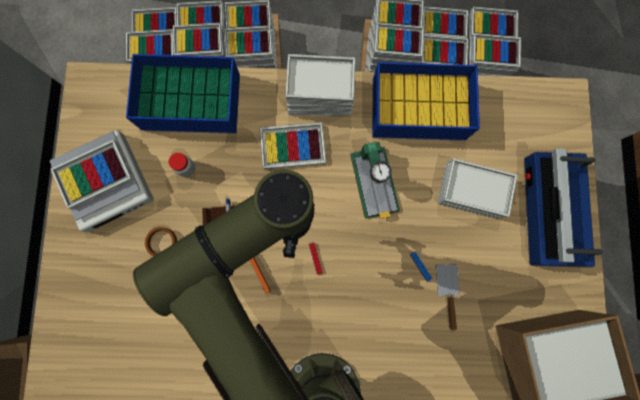

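View pics/f22.png

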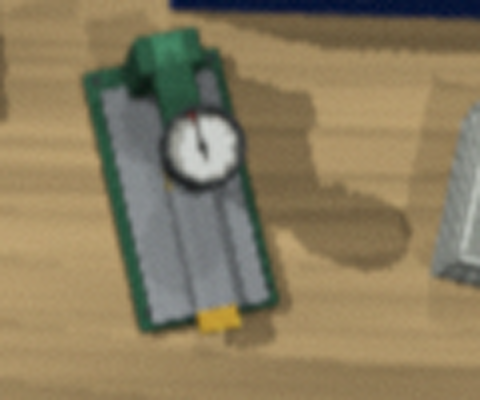

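View pics/g22.png

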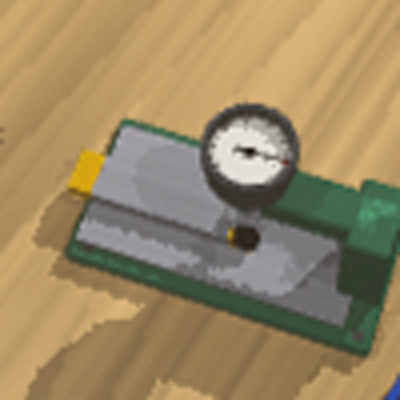

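Both views agree. The bar lies along the plate under the foot, the red mark is at the pointer tip on the column side, and everything else is in its place. Handing in.

```bash
python3 -c "
from workcell import r
print(r.job_done(), r.get_obs()['t'])"
```

```text
the job is handed in; nothing more can be done
the job is handed in; nothing more can be done
```

The gauge is zeroed and the job is handed in, at about 23 s of the 72 s allowed. The 12 mm yellow-ended bar lies flat on the steel plate, with its inner end about 12 mm past the foot's axis and the foot resting on it. I turned the bezel about 73° anticlockwise so the red zero mark stands at the pointer tip, then moved the arm clear.

- **Foot and pointer:** the pointer went round about half a turn to the column side. That fits the expected 2.5 mm of lift.
- **Zero mark:** the two network points for the mark and the pointer tip agreed within 1 pixel. Read by eye off the enlarged picture, they differed by less than 1°.
- **One rougher check:** a pixel fit of the same picture gave between 0.3° and 2.8°, depending on where I put the dial centre. The pointer covers part of the red mark in that fit. Even the larger figure is under half of one 7.2° graduation.
- **Bystanders:** in the last top view the packs, sticks and other things look unmoved. The blue-ended bar is still in the rack, though the arm hid part of the rack.

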